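Build up the swing-tray post on the repair bench

TASK

Put every swing tray on the mat onto the stand's upright rod, right way up and in any order, each slid squarely down until it sits fully home on the boss or on the hub of the tray below. Then find the drilled lamp arm in the crate and slide it down the rod, right way up, until it sits fully home on the uppermost tray. Let go of everything and leave the other things on the desk where they are.

Things in the scene. Friction and masses are not known exactly. Their poses are not given: they have to be found in the camera images.
- post_foot (a point): The seat at the foot of the fixed stand's vertical steel rod: centre of the flat top of the small round boss, 22 mm above the desk, on the rod's axis (z up). The stand is a dark round base 140 mm across and 12 mm thick with a boss 38 mm across; the rod is 16 mm thick.
- post_tip (a point): The top of the rod, on its axis, 168 mm above post_foot. The last 15 mm taper to 7 mm across.
- mat: Flat blue bench mat 460 x 340 x 3 mm, fixed; the trays start on it. Origin at the centre of its underside.
- crate: Open light wooden crate, outside 280 (its x) x 250 (its y) x 50 mm high, walls and floor 5 mm, fixed. Origin at the centre of its underside. It holds the lamp arm, the spare bar and clutter (a screwdriver and a 16 mm round bar along its two ends, and two small cans 24 mm across and 35 mm tall between the bars).
- lamp_hub (a point): Centre of the bottom end of the lamp arm's bore, level with the arm's underside, 80 mm along -x from lamp_grip (same axes). The hub is a grey block 40 x 40 x 36 mm high with an 18 mm hole drilled right through along z.
- lamp_grip (a point): The lamp arm, lying right way up in the crate: centre of its aluminium bar, 20 mm above the arm's underside; the bar is 18 mm wide (y) and spans 12 to 28 mm above the underside. z up; +x runs from the drilled hub along the bar to the lamp head, a round black disc 48 mm across, 30 mm tall, white on top, at +75 mm. 200 mm long, 0.22 kg, balanced near this point.
- spare_grip (a point): The spare bar in the crate, not wanted: like the lamp arm, but its end block has no hole and its other end is a square block. Point and axes as for lamp_grip.
- tray1_hub (a point): Centre of the bottom end of tray1's bore, level with the tray's underside, 82 mm along -x from tray1_grip (same axes). The hub is a grey block 40 x 40 x 38 mm high with an 18 mm hole drilled right through along z. Let go on the rod a tray droops some 3 degrees and, unless fully down, may bind where it is.
- tray1_grip (a point): Swing tray (2 or 3 are present; an absent one reads None), right way up on the mat: centre of its upright black grip fin, 19 mm above the underside. z up; +x points from hub to free end. Fin 14 mm thick (y), 40 long (x), 4 to 34 mm above the underside. Aluminium pan 140 x 90 mm, rim 14 mm high, centred at x +8 mm. 0.25 kg, balanced near the fin.
- tray2_hub (a point): Centre of the bottom end of tray2's bore, level with the tray's underside, 82 mm along -x from tray2_grip (same axes). The hub is a grey block 40 x 40 x 38 mm high with an 18 mm hole drilled right through along z. Let go on the rod a tray droops some 3 degrees and, unless fully down, may bind where it is.
- tray2_grip (a point): Swing tray (2 or 3 are present; an absent one reads None), right way up on the mat: centre of its upright black grip fin, 19 mm above the underside. z up; +x points from hub to free end. Fin 14 mm thick (y), 40 long (x), 4 to 34 mm above the underside. Aluminium pan 140 x 90 mm, rim 14 mm high, centred at x +8 mm. 0.25 kg, balanced near the fin.
- tray3_hub (a point): Centre of the bottom end of tray3's bore, level with the tray's underside, 82 mm along -x from tray3_grip (same axes). The hub is a grey block 40 x 40 x 38 mm high with an 18 mm hole drilled right through along z. Let go on the rod a tray droops some 3 degrees and, unless fully down, may bind where it is.
- tray3_grip (a point): Swing tray (2 or 3 are present; an absent one reads None), right way up on the mat: centre of its upright black grip fin, 19 mm above the underside. z up; +x points from hub to free end. Fin 14 mm thick (y), 40 long (x), 4 to 34 mm above the underside. Aluminium pan 140 x 90 mm, rim 14 mm high, centred at x +8 mm. 0.25 kg, balanced near the fin.
- spool: Bystander: grey wire spool, 60 mm across, 45 mm tall; origin at the centre of its underside.
- flux: Bystander: small bottle with white cap, 44 mm across, 110 mm tall; origin at the centre of its underside.
There are look-alikes about, which are no part of the job. What is shaped like the part that bears lamp_hub but brown is not meant.

How it is judged:
On the way, in this order (a step that is already met when the one before it is completed fails the run):
1. all the trays present sit fully home on the rod (horizontal distance between each of tray1_hub, tray2_hub, tray3_hub and post_foot below 0.008 m and angle between each of tray1_hub, tray2_hub, tray3_hub's own z axis and vertical below 0.13 rad and ((z of tray1_hub in the frame of post_foot between -0.004 and 0.005 m and horizontal distance between tray1_hub and post_foot below 0.009 m) or (z of tray1_hub in the frame of tray2_hub between 0.034 and 0.044 m and horizontal distance between tray1_hub and tray2_hub below 0.009 m) or (z of tray1_hub in the frame of tray3_hub between 0.034 and 0.044 m and horizontal distance between tray1_hub and tray3_hub below 0.009 m)) and ((z of tray2_hub in the frame of post_foot between -0.004 and 0.005 m and horizontal distance between tray2_hub and post_foot below 0.009 m) or (z of tray2_hub in the frame of tray1_hub between 0.034 and 0.044 m and horizontal distance between tray2_hub and tray1_hub below 0.009 m) or (z of tray2_hub in the frame of tray3_hub between 0.034 and 0.044 m and horizontal distance between tray2_hub and tray3_hub below 0.009 m)) and ((z of tray3_hub in the frame of post_foot between -0.004 and 0.005 m and horizontal distance between tray3_hub and post_foot below 0.009 m) or (z of tray3_hub in the frame of tray1_hub between 0.034 and 0.044 m and horizontal distance between tray3_hub and tray1_hub below 0.009 m) or (z of tray3_hub in the frame of tray2_hub between 0.034 and 0.044 m and horizontal distance between tray3_hub and tray2_hub below 0.009 m))), for 0.2 s.
2. the lamp arm sits fully home on the uppermost tray (horizontal distance between lamp_hub and post_foot below 0.008 m and angle between lamp_hub's own z axis and vertical below 0.13 rad and ((z of lamp_hub in the frame of tray1_hub between 0.034 and 0.044 m and horizontal distance between lamp_hub and tray1_hub below 0.009 m) or (z of lamp_hub in the frame of tray2_hub between 0.034 and 0.044 m and horizontal distance between lamp_hub and tray2_hub below 0.009 m) or (z of lamp_hub in the frame of tray3_hub between 0.034 and 0.044 m and horizontal distance between lamp_hub and tray3_hub below 0.009 m))), for 0.2 s.
At the end, for the whole second after the job is handed in: Every tray present is on the rod, its bore within 8 mm of the rod's axis at the foot, within 0.13 rad of upright, and resting (within 5 to 6 mm) on the boss or on the hub of another tray; the lamp arm likewise on the uppermost tray's hub (all of step 1 and all of step 2); the robot touches nothing.
It fails at once if a bystander (spool or bottle) is pushed more than 40 mm (distance of any of spool, flux from where it was at the start of the episode above 0.04 m).
Of tray1, tray2, tray3 only 2 to 3 are there at a start; the rules pass over those that are not, and their reading is None.
At some moment in a run one of tray1, tray2, tray3, lamp may be knocked a few centimetres aside while the robot is not near it.
Once in a run the grip may slacken for a moment while it holds something.
It also fails if it takes over 210 s, if anything falls off the work surface, if the arm or the gripper's body presses on something with over 40 N, if the wrist force passes 120 N, or if a joint passes its speed limit or range.

ROBOT

A 6-joint arm with a two-finger parallel gripper is mounted at the origin on the work surface. World frame = base frame: x ahead of the robot, y to its left, z up, the work surface at z = 0. Lengths are in m, angles in rad, forces in N, time in s.
With the tool pointing down it reaches from about 0.25 to 0.775 m from the base axis. Payload 4 kg.
Tool frame: the origin (TCP) lies at the very end of the fingers, on their centre line; the grasp point (between the pads) lies 19 mm behind it; z points along the fingers, x is the direction in which the jaws open and shut, and the axes are right-handed (so a half turn about z gives the same grasp; the last joint's range is limited). The gripper opens to 85 mm and grips with 20 to 120 N. Pads are 22 mm wide; open, the fingers measure 114 mm over their backs; the gripper's body (76 mm by 85 mm) begins 54 mm behind the grasp point. The pads swing forward as they close: fully open they stand 13 mm farther back than shut.
Start: joints at [1.116, 0.087, 1.371, -0, 1.684, -0.103], TCP at [0.19, 0.516, 0.231] pointing down, gripper open.
Joint ranges: [-3.1, 3.1], [-0.76, 2.03], [0.27, 2.55], [-1.08, 4.22], [0.17, 2.65], [-2.57, 2.57]. Speed limits (rad/s): [2.79, 2.79, 3.14, 3.14, 3.14, 3.14].

INTERFACE

Orientations are given as a unit quaternion [x, y, z, w].
In Python, from plant import bot, capture, find_in, cut_out gives the robot as it stands.
- The arm moves only by the shell command python3 -m pendant 'ROWS' [FORCE]. ROWS is JSON, a list of rows, each an object of numbers: "tx", "ty", "tz": the shift along the tool's x, y, z in mm; "spin": the turn about the tool's z in degrees; "claw": the finger opening in mm, from 0 to 85.4. In form: [{"tx": .., "ty": .., "tz": .., "spin": .., "claw": ..}, ...]. A call has 1 to 12 rows; each row shifts and turns the commanded pose from where the row before left it, along the tool's axes as they then stand; what a row does not reach is not made up. A row lasts 1/8 s, in which the tool goes at most 62.5 mm and 10.7 degrees, less where a joint would pass 70% of its speed; a pose out of reach is approached as far as the arm can. A call with a gripper value outside its range is refused whole. The fingers move at their own pace and stop on an object; FORCE is the grip in N (left out, the last holds). Time passes only in rows, so rows that do not move let the fingers close. It gives the time, the measured TCP pose, the force and the opening at its end, in the units of the state.
- bot.state(): the state, without advancing time (a new reading comes with each control period).
- capture(name): name is "scene" or "top" or "wrist"; returns a dict with "image" (480x640x3 uint8, red, green, blue), "depth" (480x640 float32, m along the optical axis (not along the pixel's ray), 0 where there is no reading), "intrinsics" (3x3 intrinsics, pixels), "T" (4x4, takes a point from camera to world coordinates). Camera axes: x right, y up, looking along -z (the intrinsics and any distortion apply to the point x, -y, -z); pixel columns grow to the right and rows downward; lengths in m; the calibration is good to about 2 mm. A picture is of the moment at which its call begins.
- bot.finish_job(): hands the job in, once; it reports no verdict.
Trained networks look in a picture, given as the dict that the camera call returned (one of the last four; its "shot" number tells which), for a name from the list of things; names that differ only in an ending like _2 or _b are one class to them, and where a whole thing is asked for, a point or a joint stands for the part that bears it (a point fixed in the world has none). Each returns a list of dicts, best first, with "confidence" (0 to 1); they miss things now and then, are a little off and sometimes report something else, mostly with a low value. They report only what shows in the picture. A call takes as long as a camera call. They do not tell look-alikes from the thing itself.
- find_in(query, picture): "position" ([x, y, z] in m, in the coordinates of the camera as it stood for that picture, good to about 4 mm: the middle of the surface that is visible of it).
- cut_out(query, picture): "region" (480x640 bool, what is visible of it).
The state is a dict: "time_s": time; "qpos": joint angles; "joint_vel": joint speeds; "joint_efforts": joint torques, N m; "tcp_pos": TCP position; "tcp_rot": TCP orientation; "contact_force": force on the tool from outside, world axes, zero at the start; "moment": the same for the moment, N m; "opening": opening from 0.0 (shut) to 1.0 (fully open).
Only numpy, scipy, OpenCV 4.12 (cv2) and the standard library are available. Lean on these libraries where they do the work, as an engineer would, in place of code of your own. Each camera call takes 0.05 s, during which the arm holds its last target.

## Working session

There is one attempt and no reset: what is moved stays moved. The work goes in short steps, Python scripts to look and compute and a shell command to move; the robot and the scene stay as the last step left them, time stands still between calls to the robot, and variables do not carry over. Pictures are saved under pics/ and viewed, and the job is handed in when it is done.

```bash
ls; mkdir -p pics
python3 - <<'E'
from plant import bot,capture
import cv2
for n in ["top","scene","wrist"]:
    p=capture(n); cv2.imwrite(f"pics/{n}0.png",p["image"][:,:,::-1])
    print(n,p["T"].round(3).tolist(),p["intrinsics"].round(1).tolist())
print(bot.state())
E
```

```text
pics
top [[-0.007, 0.999, -0.046, 0.437], [-1.0, -0.006, 0.008, 0.027], [0.008, 0.046, 0.999, 1.657], [0.0, 0.0, 0.0, 1.0]] [[556.5, 0.0, 320.1], [0.0, 556.5, 244.4], [0.0, 0.0, 1.0]]
scene [[0.775, -0.496, 0.392, 1.009], [0.632, 0.615, -0.472, -0.596], [-0.007, 0.613, 0.79, 1.16], [0.0, 0.0, 0.0, 1.0]] [[484.5, 0.0, 314.2], [0.0, 484.5, 234.5], [0.0, 0.0, 1.0]]
wrist [[0.345, -0.889, -0.302, 0.111], [0.939, 0.325, 0.114, 0.545], [-0.003, -0.323, 0.946, 0.373], [0.0, 0.0, 0.0, 1.0]] [[414.6, 0.0, 327.2], [0.0, 414.6, 242.0], [0.0, 0.0, 1.0]]
{'time_s': 0.15, 'qpos': array([ 1.11588535e+00,  8.77968134e-02,  1.37192796e+00, -3.52865067e-05,
        1.68361649e+00, -1.03101150e-01]), 'joint_vel': array([ 0.00039424, -0.00270122, -0.00303592,  0.0001371 ,  0.00253298,
        0.00031075]), 'joint_efforts': array([ 1.71212814e-03, -3.52371097e+01, -3.13679981e+01, -2.69011589e-04,
        8.03338015e-03,  2.11106209e-05]), 'tcp_pos': array([0.18936987, 0.51595062, 0.23039111]), 'tcp_rot': array([ 8.19939029e-01,  5.72450193e-01, -7.56077431e-04,  4.39393307e-04]), 'contact_force': array([ 0.15326246, -0.26101101,  0.73096777]), 'moment': array([-0.01054301, -0.01551936,  0.03098562]), 'opening': 0.9991210364353549}
```

View pics/top0.png

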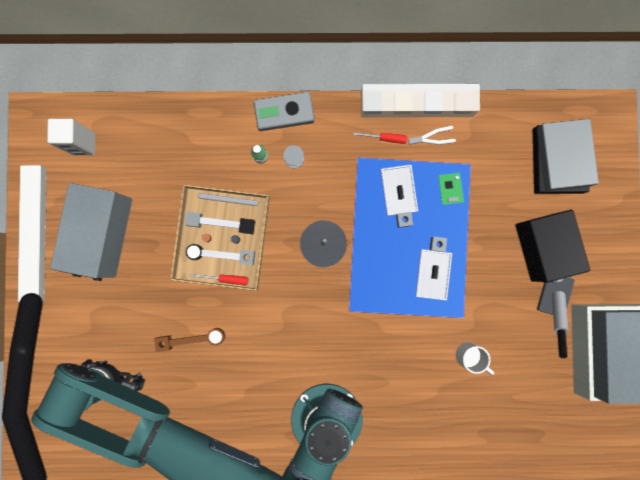

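View pics/scene0.png

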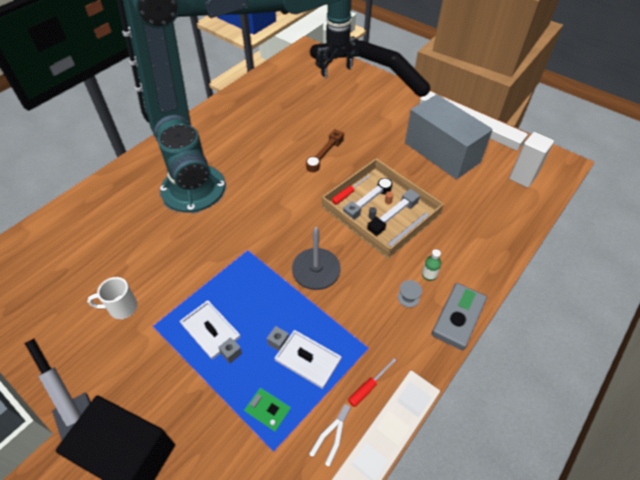

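View pics/wrist0.png

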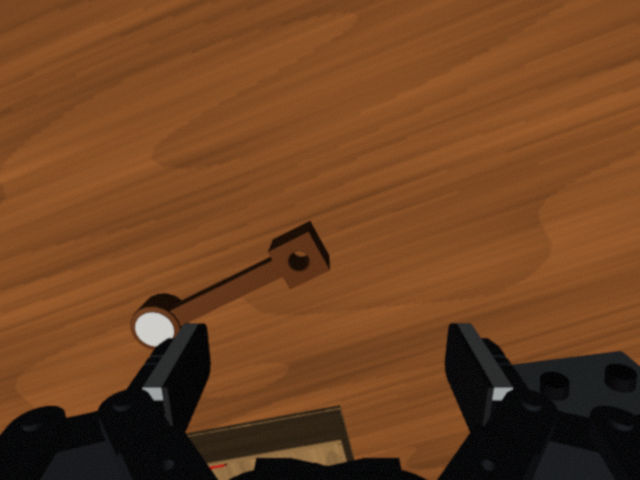

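Two trays are visible in the top view: fins at (400,192) and (435,272), hubs at (405,219) and (439,244). The rod is at (323,242).

Lamp arm candidates in the top view:
- **Crate arm** with a white round lamp at (194,252) and hub at (246,257).
- **Spare bar** with a black square block at (247,226) and end block at (192,219).
- **Brown look-alike** on the desk, from (163,343) to (216,337).

By the description it is the first one. I'll check it in a close crop and measure.

```bash
cat > h.py <<'E'
import numpy as np, cv2
from plant import bot,capture,find_in,cut_out
from scipy.spatial.transform import Rotation as R
def w2p(p,X):
    c=np.linalg.inv(p["T"])@np.append(X,1); K=p["intrinsics"]
    return K[0,0]*c[0]/-c[2]+K[0,2], K[1,1]*-c[1]/-c[2]+K[1,2]
def cloud(p):
    K=p["intrinsics"];d=p["depth"];v,u=np.mgrid[:480,:640]
    P=np.stack([(u-K[0,2])/K[0,0]*d,-(v-K[1,2])/K[1,1]*d,-d],-1)
    W=P@p["T"][:3,:3].T+p["T"][:3,3]; W[d==0]=np.nan
    return W
def ray(p,u,v,z):
    K=p["intrinsics"];d=np.array([(u-K[0,2])/K[0,0],-(v-K[1,2])/K[1,1],-1.])
    d=p["T"][:3,:3]@d;o=p["T"][:3,3];return o+d*(z-o[2])/d[2]
def find(q,p,n=3):
    return [((p["T"]@np.append(f["position"],1))[:3].round(4).tolist(),round(f["confidence"],2)) for f in find_in(q,p)[:n]]
def crop(p,u0,v0,u1,v1,s,name):
    cv2.imwrite("pics/"+name,cv2.resize(p["image"][v0:v1,u0:u1,::-1],None,fx=s,fy=s,interpolation=cv2.INTER_CUBIC))
def pose():
    s=bot.state();r=R.from_quat(s["tcp_rot"]).as_matrix()
    print("t",round(s["time_s"],2),"tcp",s["tcp_pos"].round(4),"x",r[:,0].round(3),"y",r[:,1].round(3),"z",r[:,2].round(4),"q",s["qpos"].round(2),"F",s["contact_force"].round(1),"op",round(s["opening"]*85.4,1))
    return s["tcp_pos"],r
def go(x,y,z,ang=None):
    # ang: desired azimuth (deg) of tool y axis ; prints shift AFTER spin
    t,r=pose()
    cur=np.degrees(np.arctan2(r[1,1],r[0,1])); sp=0
    if ang is not None:
        sp=-((ang-cur+180)%360-180)
    r2=r@R.from_euler('z',sp,degrees=True).as_matrix()
    d=np.array([x,y,z])-t
    print("spin",round(sp,1),"shift after spin",(r2.T@d*1000).round(1),"before",(r.T@d*1000).round(1))
E
python3 - <<'E'
from h import *
p=capture("top")
crop(p,150,140,490,350,2.35,"topcrop.png")
for q in ["tray1_grip","tray1_hub","lamp_grip","lamp_hub","spare_grip","post_tip","post_foot","spool","flux","crate"]: print(q,find(q,p))
W=cloud(p)
for n,(a,b) in dict(tip=(323,242)).items():
    print(n,W[b-4:b+5,a-4:a+5,2].round(3))
pose()
E
```

```text
tray1_grip [([0.6637, -0.2242, 0.0088], 0.95)]
tray1_hub [([0.6677, -0.2286, 0.0069], 0.73)]
lamp_grip [([0.2353, 0.3938, 0.0308], 0.67), ([0.4841, 0.3091, 0.0381], 0.65)]
lamp_hub [([0.4876, 0.3133, 0.0351], 0.9), ([0.2386, 0.3961, 0.0293], 0.83)]
spare_grip [([0.5797, 0.3013, 0.0347], 0.68)]
post_tip [([0.5106, 0.003, 0.0147], 0.84)]
post_foot [([0.5158, 0.0022, 0.014], 0.65)]
spool [([0.7691, 0.0922, 0.0436], 0.61), ([0.5144, 0.0039, 0.0124], 0.58)]
flux [([0.4314, -0.3232, 0.0106], 0.59), ([0.7688, 0.1861, 0.0716], 0.5)]
crate [([0.5325, 0.3108, 0.006], 0.91)]
tip [[0.012 0.028 0.021 0.021 0.176 0.182 0.179 0.023 0.02 ]
 [0.025 0.022 0.024 0.181 0.188 0.183 0.189 0.179 0.028]
 [0.014 0.017 0.019 0.179 0.186 0.195 0.191 0.188 0.172]
 [0.02  0.028 0.018 0.183 0.189 0.193 0.191 0.183 0.024]
 [0.018 0.011 0.114 0.179 0.182 0.183 0.183 0.183 0.014]
 [0.027 0.023 0.075 0.146 0.179 0.179 0.179 0.151 0.02 ]
 [0.022 0.023 0.027 0.095 0.13  0.134 0.123 0.026 0.024]
 [0.019 0.025 0.02  0.046 0.067 0.074 0.048 0.026 0.021]
 [0.019 0.024 0.017 0.024 0.017 0.022 0.025 0.021 0.02 ]]
t 0.7 tcp [0.1895 0.5163 0.2314] x [0.345 0.939 0.   ] y [ 0.939 -0.345  0.   ] z [ 1.e-04  2.e-04 -1.e+00] q [ 1.12  0.09  1.37  0.    1.68 -0.1 ] F [-0.1  0.2 -0. ] op 85.1
```

View pics/topcrop.png

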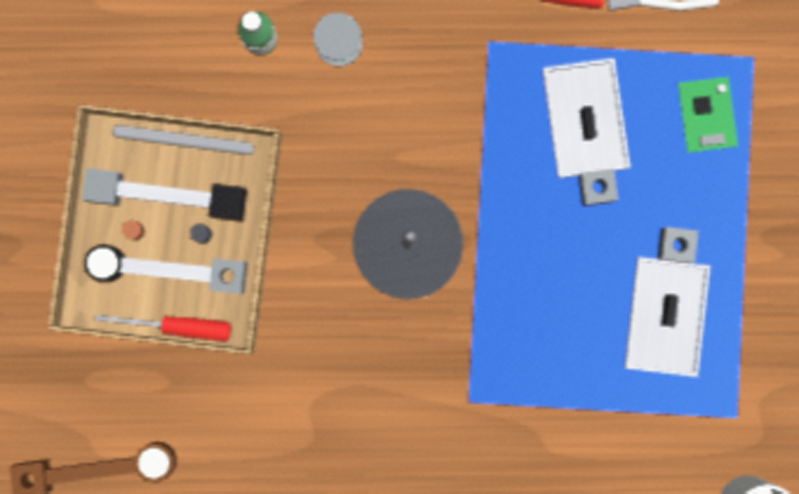

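The crop confirms the choice. The arm at crop (102,264)–(227,275) has a round white-topped lamp and a drilled grey hub. The spare's end block at (102,186) has no hole, and the desk one is brown. Next I'll work out the geometry.

Run:
```python
from h import *
p=capture("top"); W=cloud(p)
def rep(n,hub,fin,zh,zf):
    h=ray(p,*hub,zh);f=ray(p,*fin,zf);d=h-f
    print(n,"hub",h.round(4),"fin",f.round(4),"dist",np.hypot(*d[:2]).round(4),"az fin->hub",np.degrees(np.arctan2(d[1],d[0])).round(1))
rep("A",(404.9,219.6),(400.2,192.3),.041,.037)
rep("B",(439.4,244.3),(435.1,272.3),.041,.037)
rep("L",(246.6,257.),(193.4,252.3),.041,.035)
# rod from tip depth pixels
m=(W[235:250,315:332,2]>.17);q=W[235:250,315:332][m];print("tip",np.median(q,0).round(4),len(q), ray(p,323.2,241.5,.19).round(4))
# refine A/B by pan outline: masks
for q in ["tray1_grip","lamp_grip"]:
    for r in cut_out(q,p):
        mm=r["region"];(c,wh,a)=cv2.minAreaRect(np.argwhere(mm)[:,::-1].astype(np.float32));print(q,round(r["confidence"],2),c,wh,a)
s=capture("scene");Ws=cloud(s)
for q in ["tray1_grip","tray1_hub","post_tip","lamp_grip"]: print(q,find(q,s))
m=(Ws[...,2]>.15)&(abs(Ws[...,0]-.51)<.04)&(abs(Ws[...,1])<.04);print("rod scene",np.median(Ws[m],0),m.sum())
go(*ray(p,400.2,192.3,.037)[:2],.15,0)
```

```text
A hub [ 0.5826 -0.2342  0.041 ] fin [ 0.6633 -0.2221  0.037 ] dist 0.0816 az fin->hub -171.5
B hub [ 0.5099 -0.3338  0.041 ] fin [ 0.4285 -0.3207  0.037 ] dist 0.0824 az fin->hub -9.1
L hub [0.4765 0.2271 0.041 ] fin [0.4913 0.3825 0.035 ] dist 0.1561 az fin->hub -95.4
tip [0.5144 0.0044 0.1824] 25 [0.5125 0.0066 0.19  ]
tray1_grip 0.6 (400.4730529785156, 196.30093383789062) (60.611244201660156, 32.35456466674805) 82.303955078125
lamp_grip 0.64 (189.79232788085938, 339.3384704589844) (16.00048065185547, 69.4594497680664) 82.87498474121094
lamp_grip 0.63 (220.25738525390625, 254.36729431152344) (68.828125, 14.772113800048828) 6.881723880767822
tray1_grip [([0.6684, -0.2303, 0.0081], 0.69)]
tray1_hub [([0.6617, -0.231, 0.0061], 0.97)]
post_tip [([0.5214, -0.0019, 0.0095], 0.83), ([0.4368, -0.3251, 0.006], 0.71), ([0.4917, 0.292, 0.0356], 0.64)]
lamp_grip [([0.2436, 0.3904, 0.0265], 0.96), ([0.5211, -0.0022, 0.0101], 0.73), ([0.4933, 0.2921, 0.0327], 0.71)]
rod scene [ 0.52000805 -0.00094877  0.17304428] 60
t 1.1 tcp [0.1896 0.5163 0.2313] x [0.345 0.939 0.   ] y [ 0.939 -0.345  0.   ] z [ 0.e+00  1.e-04 -1.e+00] q [ 1.12  0.09  1.37 -0.    1.68 -0.1 ] F [ 0.2 -0.3  0.6] op 85.3
spin -20.2 shift after spin [-738.5  473.7   81.3] before [-530.   699.2   81.3]
```

```bash
python3 -m pendant '[{"tx":-39,"ty":44,"tz":-7},{"tx":-39,"ty":44,"tz":-7},{"tx":-39,"ty":44,"tz":-7},{"tx":-39,"ty":44,"tz":-7},{"tx":-39,"ty":44,"tz":-7},{"tx":-39,"ty":44,"tz":-7},{"tx":-39,"ty":44,"tz":-7},{"tx":-39,"ty":44,"tz":-7},{"tx":-39,"ty":44,"tz":-7},{"tx":-39,"ty":44,"tz":-7}]' 60
python3 -m pendant '[{"spin":10.7},{"spin":10.7},{"spin":10.7},{"spin":10.7},{"spin":10.7},{"spin":10.7},{"spin":10.7},{"spin":10.7},{"spin":10.7},{"spin":10.7},{"spin":10.7},{"spin":10.7}]'
python3 -m pendant '[{"spin":10.7},{"spin":10.7},{},{}]'
python3 - <<'E'
from h import *
pose()
p=capture("wrist");crop(p,0,0,640,480,1,"w1.png")
W=cloud(p);print(p["T"].round(3))
m=(W[...,2]>.1)&(W[...,2]<.21)&(abs(W[...,0]-.515)<.05)&(abs(W[...,1]-.003)<.05)
print(m.sum()); 
for a,b in [(.1,.13),(.13,.16),(.16,.175),(.18,.187),(.187,.2)]:
    k=m&(W[...,2]>a)&(W[...,2]<b);print(a,k.sum(),np.median(W[k],0).round(4))
E
```

```text
t 1.1 tcp [0.1896 0.5163 0.2313] x [0.345 0.939 0.   ] y [ 0.939 -0.345  0.   ] z [ 0.e+00  1.e-04 -1.e+00] q [ 1.12  0.09  1.37 -0.    1.68 -0.1 ] F [ 0.2 -0.3  0.6] op 85.3
[[ 0.345 -0.888 -0.303  0.111]
 [ 0.939  0.326  0.112  0.545]
 [-0.001 -0.323  0.946  0.374]
 [ 0.     0.     0.     1.   ]]
0
0.1 0 [nan nan nan]
0.13 0 [nan nan nan]
0.16 0 [nan nan nan]
0.18 0 [nan nan nan]
0.187 0 [nan nan nan]invalid input
invalid input
invalid input
  return _methods._mean(a, axis=axis, dtype=dtype,
  ret = um.true_divide(
```

View pics/w1.png

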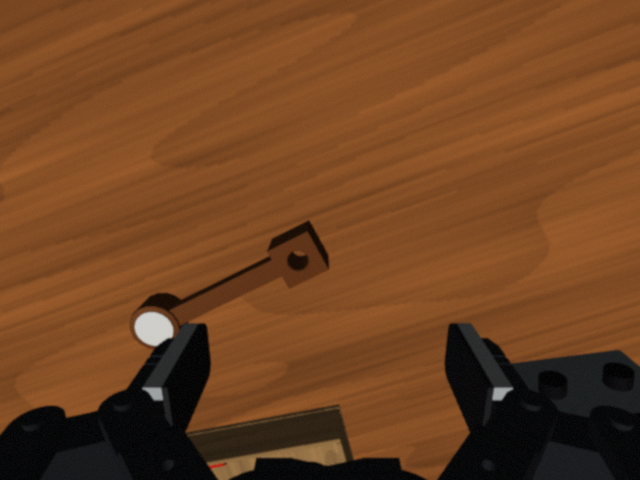

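The rows were refused because every field is needed. The arm has not moved, so the picture is unchanged.

```bash
python3 -m pendant '[{"tx":-39,"ty":44,"tz":-7,"spin":0,"claw":85},{"tx":-39,"ty":44,"tz":-7,"spin":0,"claw":85},{"tx":-39,"ty":44,"tz":-7,"spin":0,"claw":85},{"tx":-39,"ty":44,"tz":-7,"spin":0,"claw":85},{"tx":-39,"ty":44,"tz":-7,"spin":0,"claw":85},{"tx":-39,"ty":44,"tz":-7,"spin":0,"claw":85},{"tx":-39,"ty":44,"tz":-7,"spin":0,"claw":85},{"tx":-39,"ty":44,"tz":-7,"spin":0,"claw":85},{"tx":-39,"ty":44,"tz":-7,"spin":0,"claw":85},{"tx":-39,"ty":44,"tz":-7,"spin":0,"claw":85}]' 60
python3 -m pendant '[{"tx":0,"ty":0,"tz":0,"spin":10.7,"claw":85},{"tx":0,"ty":0,"tz":0,"spin":10.7,"claw":85},{"tx":0,"ty":0,"tz":0,"spin":10.7,"claw":85},{"tx":0,"ty":0,"tz":0,"spin":10.7,"claw":85},{"tx":0,"ty":0,"tz":0,"spin":10.7,"claw":85},{"tx":0,"ty":0,"tz":0,"spin":10.7,"claw":85},{"tx":0,"ty":0,"tz":0,"spin":10.7,"claw":85},{"tx":0,"ty":0,"tz":0,"spin":10.7,"claw":85},{"tx":0,"ty":0,"tz":0,"spin":10.7,"claw":85},{"tx":0,"ty":0,"tz":0,"spin":10.7,"claw":85},{"tx":0,"ty":0,"tz":0,"spin":10.7,"claw":85},{"tx":0,"ty":0,"tz":0,"spin":10.7,"claw":85}]'
python3 -m pendant '[{"tx":0,"ty":0,"tz":0,"spin":10.7,"claw":85},{"tx":0,"ty":0,"tz":0,"spin":10.7,"claw":85},{"tx":0,"ty":0,"tz":0,"spin":0,"claw":85}]'
python3 - <<'E'
from h import *
pose()
p=capture("wrist");crop(p,0,0,640,480,1,"w2.png")
W=cloud(p)
m=(W[...,2]>.1)&(W[...,2]<.21)&(abs(W[...,0]-.515)<.05)&(abs(W[...,1]-.003)<.05)
print(m.sum()); 
for a,b in [(.1,.13),(.13,.16),(.16,.175),(.18,.187),(.187,.2)]:
    k=m&(W[...,2]>a)&(W[...,2]<b);print(a,k.sum(),np.median(W[k],0).round(4) if k.any() else 0)
E
```

```text
time_s: 2.4
tcp_pos: [0.4688, -0.0033, 0.3019]
tcp_rot: [0.82, 0.572, 0.001, 0.0]
contact_force: [0.8, 0.8, -0.0]
opening: 0.993
time_s: 3.9
tcp_pos: [0.4682, -0.0014, 0.3014]
tcp_rot: [0.871, -0.492, 0.0, -0.0]
contact_force: [0.2, 0.2, -0.9]
opening: 0.996
time_s: 4.28
tcp_pos: [0.4682, -0.0014, 0.3014]
tcp_rot: [0.767, -0.642, 0.0, -0.0]
contact_force: [-0.3, 0.0, -0.9]
opening: 0.997
t 4.28 tcp [ 0.4682 -0.0014  0.3014] x [ 0.177 -0.984 -0.   ] y [-0.984 -0.177 -0.   ] z [ 2.e-04  1.e-04 -1.e+00] q [-0.12 -0.1   1.42  0.    1.82  1.27] F [-0.3  0.  -0.9] op 85.1
654
0.1 57 [0.5218 0.0073 0.1168]
0.13 78 [0.5221 0.0074 0.1466]
0.16 56 [0.522  0.0069 0.1692]
0.18 172 [0.5176 0.0064 0.1831]
0.187 159 [0.5157 0.0058 0.1899]
```

View pics/w2.png

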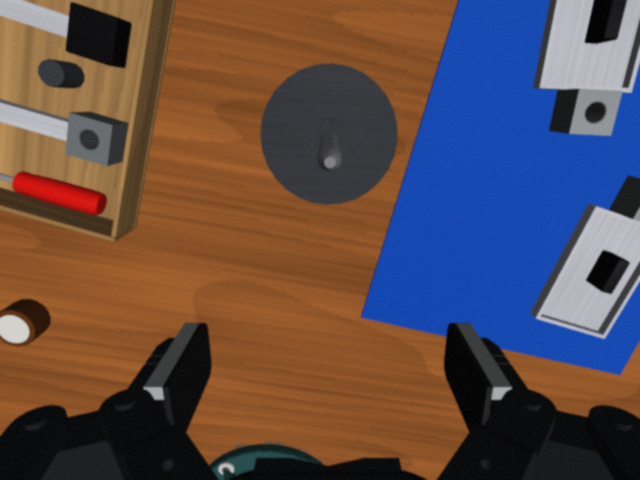

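Run:
```python
from h import *
go(.6633,-.2221,.12,-171.5)
```

```text
t 4.33 tcp [ 0.4682 -0.0014  0.3013] x [ 0.178 -0.984 -0.   ] y [-0.984 -0.178 -0.   ] z [ 1.e-04  1.e-04 -1.e+00] q [-0.12 -0.1   1.42  0.    1.82  1.27] F [ 0.1  0.  -0.1] op 84.9
spin 1.7 shift after spin [ 247.1 -160.3  181.4] before [ 251.8 -152.8  181.4]
```

```bash
python3 -m pendant '[{"tx":0,"ty":0,"tz":0,"spin":1.7,"claw":60},{"tx":41,"ty":-27,"tz":30,"spin":0,"claw":40},{"tx":41,"ty":-27,"tz":30,"spin":0,"claw":40},{"tx":41,"ty":-27,"tz":30,"spin":0,"claw":40},{"tx":41,"ty":-27,"tz":30,"spin":0,"claw":40},{"tx":41,"ty":-27,"tz":30,"spin":0,"claw":40},{"tx":42,"ty":-26,"tz":31,"spin":0,"claw":40},{"tx":0,"ty":0,"tz":0,"spin":0,"claw":40}]'
python3 - <<'E'
from h import *
p=capture("wrist");crop(p,0,0,640,480,1,"w3.png")
go(.6633,-.2221,.009,-171.5)
E
```

```text
time_s: 5.32
tcp_pos: [0.6617, -0.2243, 0.1118]
tcp_rot: [0.756, -0.655, -0.006, 0.002]
contact_force: [-0.7, 0.8, 0.2]
opening: 0.469
t 5.38 tcp [ 0.6622 -0.223   0.1156] x [ 0.144 -0.99  -0.004] y [-0.99  -0.144  0.006] z [-0.007   0.0034 -1.    ] q [-0.41  0.47  1.13  0.    1.55  1.02] F [0.2 0.2 0.5] op 39.7
spin -0.2 shift after spin [ -0.3  -1.9 106.6] before [ -0.3  -1.9 106.6]
```

View pics/w3.png

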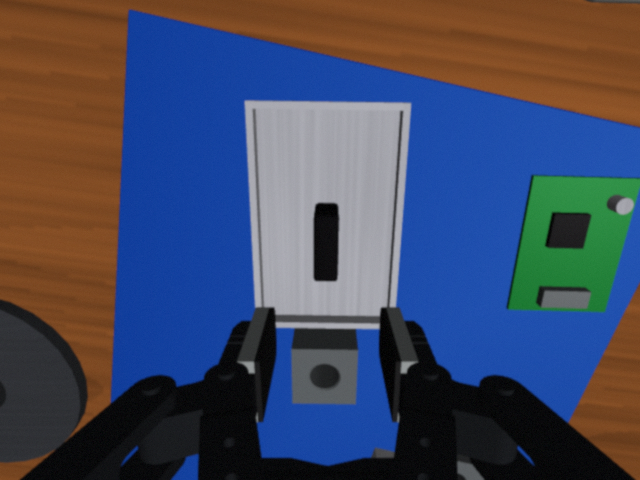

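The tray is square to the tool, with its fin at (326,243) on the centre line. Going down.

```bash
python3 -m pendant '[{"tx":0,"ty":-1,"tz":35,"spin":0,"claw":40},{"tx":0,"ty":0,"tz":35,"spin":0,"claw":40},{"tx":0,"ty":0,"tz":15,"spin":0,"claw":40},{"tx":0,"ty":0,"tz":0,"spin":0,"claw":40},{"tx":0,"ty":0,"tz":0,"spin":0,"claw":40}]'
python3 - <<'E'
from h import *
go(.6633,-.2221,.0095,-171.5)
E
```

```text
time_s: 6.0
tcp_pos: [0.6656, -0.2225, 0.0382]
tcp_rot: [0.757, -0.654, 0.002, -0.001]
contact_force: [0.8, 0.5, 0.6]
opening: 0.466
t 6.0 tcp [ 0.6656 -0.2225  0.0382] x [ 0.146 -0.989  0.002] y [-0.989 -0.146 -0.004] z [ 0.0041 -0.0016 -1.    ] q [-0.4   0.52  1.22  0.    1.4   1.02] F [0.8 0.5 0.6] op 39.8
spin -0.1 shift after spin [-0.8  2.3 28.7] before [-0.8  2.3 28.7]
```

```bash
python3 -m pendant '[{"tx":-1,"ty":2,"tz":18,"spin":0,"claw":40},{"tx":0,"ty":0,"tz":9,"spin":0,"claw":40},{"tx":0,"ty":0,"tz":0,"spin":0,"claw":40},{"tx":0,"ty":0,"tz":0,"spin":0,"claw":5},{"tx":0,"ty":0,"tz":0,"spin":0,"claw":5},{"tx":0,"ty":0,"tz":0,"spin":0,"claw":5},{"tx":0,"ty":0,"tz":0,"spin":0,"claw":5},{"tx":0,"ty":0,"tz":0,"spin":0,"claw":5}]' 80
python3 - <<'E'
from h import *
go(.6633,-.2221,.3,-171.5)
E
```

```text
time_s: 7.0
tcp_pos: [0.6624, -0.2217, 0.0086]
tcp_rot: [0.757, -0.654, 0.0, -0.0]
contact_force: [0.7, -0.6, 0.5]
opening: 0.15
t 7.0 tcp [ 0.6624 -0.2217  0.0086] x [ 0.145 -0.989  0.   ] y [-0.989 -0.145 -0.001] z [ 7.e-04 -2.e-04 -1.e+00] q [-0.4   0.54  1.25  0.    1.35  1.02] F [ 0.7 -0.6  0.5] op 12.8
spin -0.2 shift after spin [   0.6   -1.  -291.4] before [   0.6   -1.  -291.4]
```

```bash
python3 -m pendant '[{"tx":0,"ty":0,"tz":-10,"spin":0,"claw":5},{"tx":0,"ty":0,"tz":-25,"spin":0,"claw":5},{"tx":0,"ty":0,"tz":-40,"spin":0,"claw":5},{"tx":0,"ty":0,"tz":-50,"spin":0,"claw":5},{"tx":0,"ty":0,"tz":-50,"spin":0,"claw":5},{"tx":0,"ty":0,"tz":-40,"spin":0,"claw":5},{"tx":0,"ty":0,"tz":-16,"spin":0,"claw":5},{"tx":0,"ty":0,"tz":0,"spin":0,"claw":5},{"tx":0,"ty":0,"tz":0,"spin":0,"claw":5}]'
python3 - <<'E'
from h import *
p=capture("top");crop(p,250,120,490,300,3.3,"t3.png")
t,r=pose(); o=r[:,1]*.0808
go(.5153-o[0],.006-o[1],.235,-171.5)
E
```

```text
time_s: 8.12
tcp_pos: [0.6613, -0.2212, 0.2359]
tcp_rot: [0.757, -0.654, -0.003, 0.001]
contact_force: [0.7, -0.6, -2.9]
opening: 0.15
t 8.18 tcp [ 0.6613 -0.2212  0.2356] x [ 0.145 -0.989 -0.003] y [-0.989 -0.145  0.005] z [-0.0055  0.0024 -1.    ] q [-0.4   0.43  0.94  0.    1.77  1.02] F [ 0.6  0.6 -2.4] op 13.0
t 8.18 tcp [ 0.6613 -0.2212  0.2356] x [ 0.145 -0.989 -0.003] y [-0.989 -0.145  0.005] z [-0.0055  0.0024 -1.    ] q [-0.4   0.43  0.94  0.    1.77  1.02] F [ 0.6  0.6 -2.4] op 13.0
spin -0.2 shift after spin [-246.    30.     1.5] before [-246.    30.6    1.5]
```

View pics/t3.png

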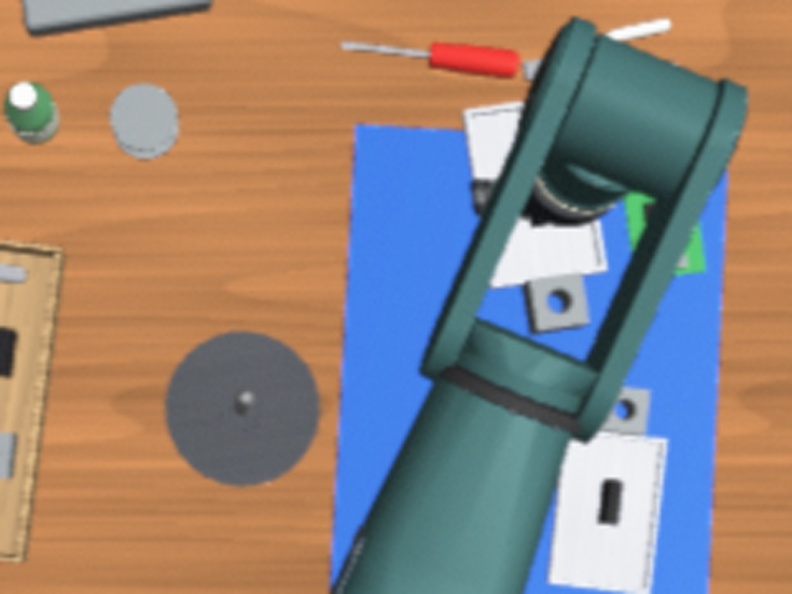

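The tray is lifted level. Its hub hole shows at crop (559,301), and the rod tip at (244,400).

```bash
python3 - <<'E'
from h import *
p=capture("top");im=p["image"]
t,r=pose()
print("hub by top", (h:=ray(p,419.4,211.2,.267)).round(4), "offset in tool",(r.T@(h-t)*1000).round(1))
print("tip by top", ray(p,250+246/3.3,120+397/3.3,.19).round(4))
E
python3 -m pendant '[{"tx":-30,"ty":4,"tz":0,"spin":0,"claw":5},{"tx":-40,"ty":5,"tz":0,"spin":0,"claw":5},{"tx":-40,"ty":5,"tz":0,"spin":0,"claw":5},{"tx":-40,"ty":5,"tz":0,"spin":0,"claw":5},{"tx":-40,"ty":5,"tz":0,"spin":0,"claw":5},{"tx":-36,"ty":4,"tz":0,"spin":0,"claw":5},{"tx":-20,"ty":2,"tz":0,"spin":0,"claw":5},{"tx":0,"ty":0,"tz":0,"spin":0,"claw":5},{"tx":0,"ty":0,"tz":0,"spin":0,"claw":5},{"tx":0,"ty":0,"tz":0,"spin":0,"claw":5}]'
python3 - <<'E'
from h import *
for n in ["top","scene","wrist"]:
    p=capture(n)
    u,v=map(int,w2p(p,(.515,.006,.2)));print(n,u,v)
    if n!="wrist": crop(p,max(u-80,0),max(v-80,0),u+80,v+80,4,n+"4.png")
    else: crop(p,0,0,640,480,1,n+"4.png")
t,r=pose(); o=r[:,1]*.0808
go(.5153-o[0],.006-o[1],.235,-171.5)
E
```

```text
t 8.22 tcp [ 0.6614 -0.2212  0.2358] x [ 0.145 -0.989 -0.003] y [-0.989 -0.145  0.005] z [-0.0051  0.0023 -1.    ] q [-0.4   0.43  0.94  0.    1.77  1.02] F [ 0.2 -0.1 -2.8] op 12.3
hub by top [ 0.5832 -0.2344  0.267 ] offset in tool [  1.5  79.4 -30.8]
tip by top [0.5156 0.0031 0.19  ]
time_s: 9.48
tcp_pos: [0.5971, 0.0161, 0.239]
tcp_rot: [0.756, -0.654, 0.0, 0.0]
contact_force: [0.3, -0.2, -3.0]
opening: 0.149
top 323 240
scene 315 223
wrist 325 422
t 9.62 tcp [0.597  0.0166 0.2392] x [ 0.144 -0.99   0.   ] y [-0.99  -0.144  0.   ] z [-1.e-04 -1.e-04 -1.e+00] q [-0.07  0.19  1.24 -0.    1.71  1.36] F [ 0.2 -0.3 -3.1] op 12.7
t 9.62 tcp [0.597  0.0166 0.2392] x [ 0.144 -0.99   0.   ] y [-0.99  -0.144  0.   ] z [-1.e-04 -1.e-04 -1.e+00] q [-0.07  0.19  1.24 -0.    1.71  1.36] F [ 0.2 -0.3 -3.1] op 12.7
spin -0.2 shift after spin [-1.3  1.6  4.2] before [-1.3  1.6  4.2]
```

View pics/top4.png

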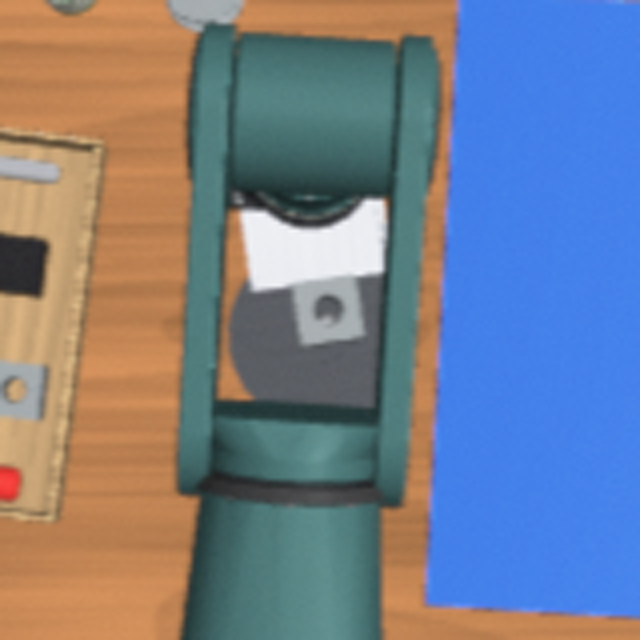

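View pics/scene4.png

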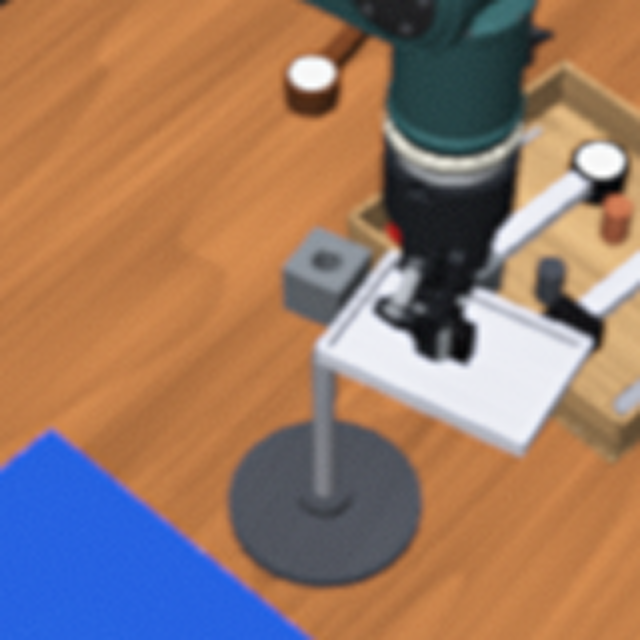

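View pics/wrist4.png

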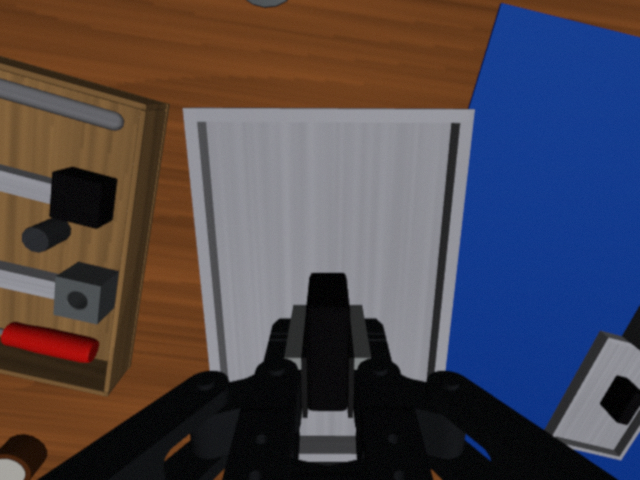

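The hub is over the rod region: hole at top-crop (328,310), rod below it. I'll work out the remaining offset.

Run:
```python
from h import *
p=capture("top")
t,r=pose()
u0,v0=323-80,240-80
print("hub", ray(p,u0+328/4,v0+310/4,t[2]-.0056+.038).round(4))
crop(p,310,225,340,250,25,"top5.png")
for z in [.19,.2]: print(w2p(p,(.515,.005,z)))
```

```text
t 9.68 tcp [0.597  0.0167 0.2392] x [ 0.144 -0.99   0.   ] y [-0.99  -0.144  0.   ] z [-0. -0. -1.] q [-0.07  0.19  1.24 -0.    1.71  1.36] F [-0.3 -0.3 -2.8] op 12.8
hub [0.5182 0.0032 0.2716]
(np.float64(323.8112807548858), np.float64(240.53802586563026))
(np.float64(323.86722347666927), np.float64(240.33517255415862))
```

View pics/top5.png

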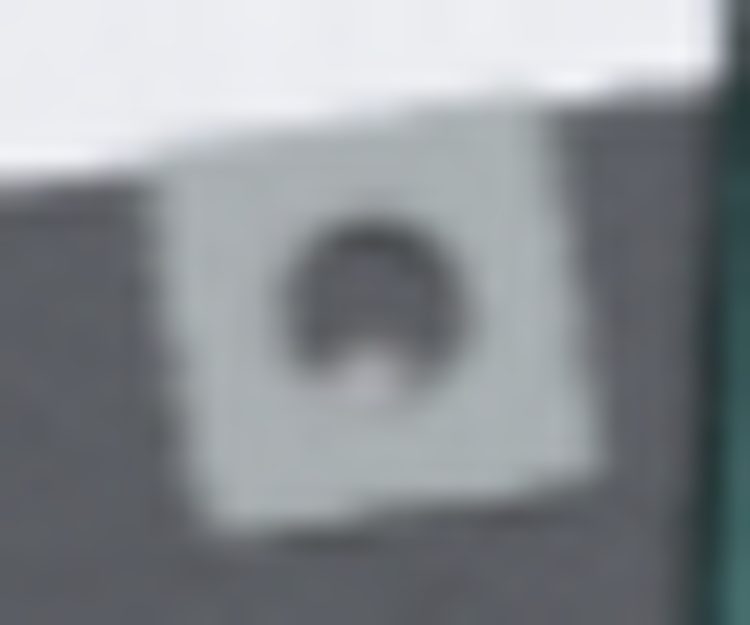

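The rod tip is visible through the hole at crop (372,375), with the hole centre at (372,308), so the offset is about 2 mm. I'll correct it and lower slowly.

```bash
python3 -m pendant '[{"tx":0,"ty":2,"tz":0,"spin":0,"claw":5},{"tx":0,"ty":0,"tz":8,"spin":0,"claw":5},{"tx":0,"ty":0,"tz":8,"spin":0,"claw":5},{"tx":0,"ty":0,"tz":8,"spin":0,"claw":5},{"tx":0,"ty":0,"tz":8,"spin":0,"claw":5},{"tx":0,"ty":0,"tz":8,"spin":0,"claw":5},{"tx":0,"ty":0,"tz":8,"spin":0,"claw":5},{"tx":0,"ty":0,"tz":4,"spin":0,"claw":5},{"tx":0,"ty":0,"tz":0,"spin":0,"claw":5},{"tx":0,"ty":0,"tz":0,"spin":0,"claw":5}]'
python3 - <<'E'
from h import *
p=capture("top");crop(p,300,215,350,260,12,"top6.png")
t,r=pose(); print("underside z",t[2]-.0056, bot.state()["moment"])
E
```

```text
time_s: 10.92
tcp_pos: [0.5951, 0.0171, 0.1878]
tcp_rot: [0.757, -0.654, 0.0, -0.0]
contact_force: [0.2, 0.1, -3.8]
opening: 0.149
t 10.97 tcp [0.5951 0.0172 0.1879] x [ 0.145 -0.989  0.   ] y [-0.989 -0.145 -0.001] z [ 0.0011  0.     -1.    ] q [-0.07  0.2   1.33  0.    1.61  1.36] F [-0.3 -0.5 -2.8] op 12.9
underside z 0.18226774283501634 [-0.05455608  0.01967207  0.00159914]
```

View pics/top6.png

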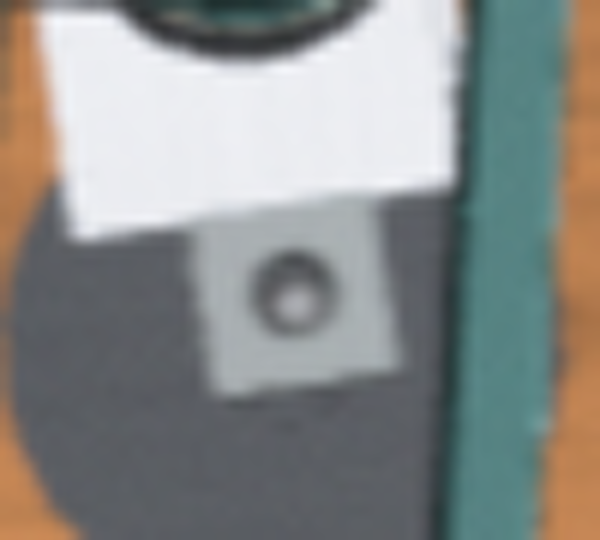

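The tip is engaged and sits in the hole at (293,303), with the hole at (293,292). Sliding down.

```bash
python3 -m pendant '[{"tx":0,"ty":0,"tz":6,"spin":0,"claw":5},{"tx":0,"ty":0,"tz":6,"spin":0,"claw":5},{"tx":0,"ty":0,"tz":6,"spin":0,"claw":5},{"tx":0,"ty":0,"tz":6,"spin":0,"claw":5},{"tx":0,"ty":0,"tz":6,"spin":0,"claw":5},{"tx":0,"ty":0,"tz":6,"spin":0,"claw":5},{"tx":0,"ty":0,"tz":0,"spin":0,"claw":5}]'
python3 - <<'E'
from h import *
pose()
E
```

```text
time_s: 11.85
tcp_pos: [0.5945, 0.0172, 0.1504]
tcp_rot: [0.757, -0.654, -0.001, 0.0]
contact_force: [-0.3, 0.1, -2.0]
opening: 0.146
t 11.85 tcp [0.5945 0.0172 0.1504] x [ 0.145 -0.989 -0.   ] y [-0.989 -0.145  0.001] z [-1.3e-03  2.0e-04 -1.0e+00] q [-0.07  0.22  1.39  0.    1.54  1.36] F [-0.3  0.1 -2. ] op 12.5
```

No side force. Continuing to about 10 mm short of home.

```bash
python3 -m pendant '[{"tx":0,"ty":0,"tz":10,"spin":0,"claw":5},{"tx":0,"ty":0,"tz":10,"spin":0,"claw":5},{"tx":0,"ty":0,"tz":10,"spin":0,"claw":5},{"tx":0,"ty":0,"tz":10,"spin":0,"claw":5},{"tx":0,"ty":0,"tz":10,"spin":0,"claw":5},{"tx":0,"ty":0,"tz":10,"spin":0,"claw":5},{"tx":0,"ty":0,"tz":0,"spin":0,"claw":5}]'
python3 -m pendant '[{"tx":0,"ty":0,"tz":10,"spin":0,"claw":5},{"tx":0,"ty":0,"tz":10,"spin":0,"claw":5},{"tx":0,"ty":0,"tz":10,"spin":0,"claw":5},{"tx":0,"ty":0,"tz":10,"spin":0,"claw":5},{"tx":0,"ty":0,"tz":10,"spin":0,"claw":5},{"tx":0,"ty":0,"tz":0,"spin":0,"claw":5},{"tx":0,"ty":0,"tz":0,"spin":0,"claw":5}]'
python3 - <<'E'
from h import *
pose()
E
```

```text
time_s: 12.72
tcp_pos: [0.5945, 0.0173, 0.0899]
tcp_rot: [0.757, -0.654, -0.001, 0.0]
contact_force: [0.3, -0.9, -2.1]
opening: 0.147
time_s: 13.6
tcp_pos: [0.5948, 0.0172, 0.041]
tcp_rot: [0.757, -0.654, -0.0, 0.0]
contact_force: [-1.7, 0.2, -4.8]
opening: 0.15
t 13.6 tcp [0.5948 0.0172 0.041 ] x [ 0.145 -0.989 -0.   ] y [-0.989 -0.145  0.   ] z [-4.e-04  2.e-04 -1.e+00] q [-0.07  0.3   1.51  0.    1.33  1.36] F [-1.7  0.2 -4.8] op 12.8
```

```bash
python3 -m pendant '[{"tx":0,"ty":0,"tz":4,"spin":0,"claw":5},{"tx":0,"ty":0,"tz":4,"spin":0,"claw":5},{"tx":0,"ty":0,"tz":3,"spin":0,"claw":5},{"tx":0,"ty":0,"tz":0,"spin":0,"claw":5}]'
python3 -m pendant '[{"tx":0,"ty":0,"tz":2,"spin":0,"claw":5},{"tx":0,"ty":0,"tz":1,"spin":0,"claw":5},{"tx":0,"ty":0,"tz":0,"spin":0,"claw":5}]'
```

```text
time_s: 14.1
tcp_pos: [0.5948, 0.0172, 0.0299]
tcp_rot: [0.757, -0.654, -0.0, -0.0]
contact_force: [-3.3, 0.5, -2.4]
opening: 0.145
time_s: 14.48
tcp_pos: [0.5948, 0.0172, 0.0274]
tcp_rot: [0.757, -0.654, -0.0, 0.0]
contact_force: [-3.3, -0.8, -0.3]
opening: 0.15
```

```bash
python3 -m pendant '[{"tx":0,"ty":0,"tz":1,"spin":0,"claw":5},{"tx":0,"ty":0,"tz":1,"spin":0,"claw":5},{"tx":0,"ty":0,"tz":0,"spin":0,"claw":5},{"tx":0,"ty":0,"tz":0,"spin":0,"claw":5}]'
```

```text
time_s: 14.98
tcp_pos: [0.5949, 0.0172, 0.0271]
tcp_rot: [0.757, -0.654, 0.0, -0.0]
contact_force: [-5.4, -0.8, 6.3]
opening: 0.146
```

Seated, pressing 6 N upward. I'll release to 40 mm and rise.

```bash
python3 -m pendant '[{"tx":0,"ty":0,"tz":-1,"spin":0,"claw":40},{"tx":0,"ty":0,"tz":0,"spin":0,"claw":40},{"tx":0,"ty":0,"tz":0,"spin":0,"claw":40},{"tx":0,"ty":0,"tz":-20,"spin":0,"claw":40},{"tx":0,"ty":0,"tz":-40,"spin":0,"claw":40},{"tx":0,"ty":0,"tz":-55,"spin":0,"claw":40},{"tx":0,"ty":0,"tz":-55,"spin":0,"claw":40},{"tx":0,"ty":0,"tz":-55,"spin":0,"claw":40},{"tx":0,"ty":0,"tz":-20,"spin":0,"claw":40},{"tx":0,"ty":0,"tz":0,"spin":0,"claw":40}]'
python3 - <<'E'
from h import *
p=capture("wrist");crop(p,0,0,640,480,1,"w7.png")
s=capture("scene");crop(s,180,150,400,400,2.4,"s7.png")
W=cloud(s)
q=capture("top");crop(q,150,140,490,350,2.35,"t7.png")
go(.4285,-.3207,.15,-9.1)
E
```

```text
time_s: 16.23
tcp_pos: [0.596, 0.0172, 0.274]
tcp_rot: [0.757, -0.654, 0.002, -0.002]
contact_force: [0.7, 0.4, -0.4]
opening: 0.466
t 16.38 tcp [0.5943 0.0172 0.2689] x [ 0.145 -0.989 -0.001] y [-0.989 -0.145  0.003] z [-3.6e-03  4.0e-04 -1.0e+00] q [-0.07  0.19  1.19  0.    1.77  1.36] F [-1.1 -0.4 -1.1] op 39.7
spin -162.6 shift after spin [-359.8 -109.8  119.4] before [310.4 212.6 119.4]
```

View pics/s7.png

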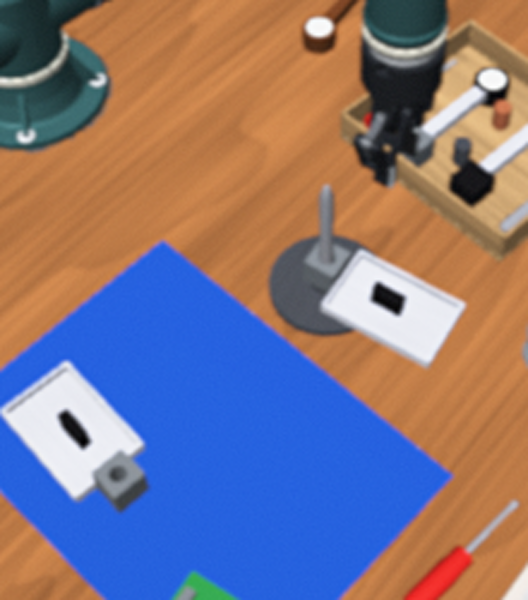

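View pics/t7.png

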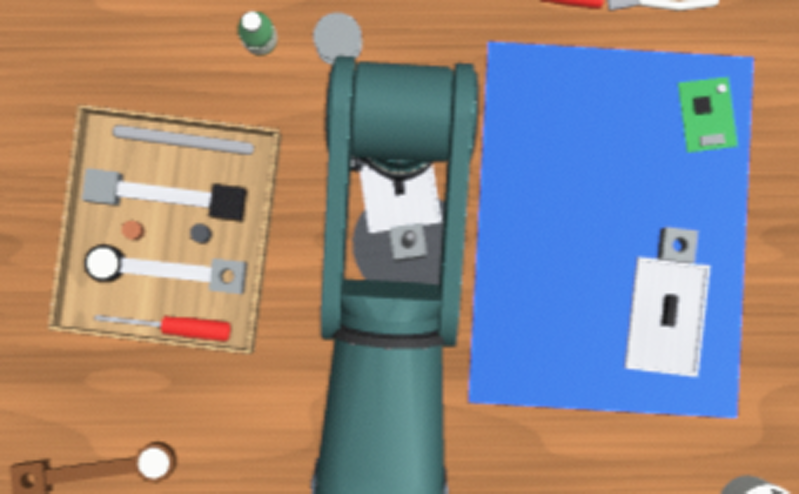

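Tray A is on the rod and down. Next is tray B, whose fin is still at top-crop (670,311).

```bash
python3 -m pendant '[{"tx":38,"ty":26,"tz":0,"spin":0,"claw":40},{"tx":38,"ty":26,"tz":0,"spin":0,"claw":40},{"tx":39,"ty":27,"tz":19,"spin":0,"claw":40},{"tx":39,"ty":27,"tz":20,"spin":0,"claw":40},{"tx":39,"ty":27,"tz":20,"spin":0,"claw":40},{"tx":39,"ty":27,"tz":20,"spin":0,"claw":40},{"tx":39,"ty":26,"tz":20,"spin":0,"claw":40},{"tx":39,"ty":26,"tz":20,"spin":0,"claw":40}]'
python3 -m pendant '[{"tx":0,"ty":0,"tz":0,"spin":-10.7,"claw":40},{"tx":0,"ty":0,"tz":0,"spin":-10.7,"claw":40},{"tx":0,"ty":0,"tz":0,"spin":-10.7,"claw":40},{"tx":0,"ty":0,"tz":0,"spin":-10.7,"claw":40},{"tx":0,"ty":0,"tz":0,"spin":-10.7,"claw":40},{"tx":0,"ty":0,"tz":0,"spin":-10.7,"claw":40},{"tx":0,"ty":0,"tz":0,"spin":-10.7,"claw":40},{"tx":0,"ty":0,"tz":0,"spin":-10.7,"claw":40},{"tx":0,"ty":0,"tz":0,"spin":-10.7,"claw":40},{"tx":0,"ty":0,"tz":0,"spin":-10.7,"claw":40},{"tx":0,"ty":0,"tz":0,"spin":-10.7,"claw":40},{"tx":0,"ty":0,"tz":0,"spin":-10.7,"claw":40}]'
python3 -m pendant '[{"tx":0,"ty":0,"tz":0,"spin":-10.7,"claw":40},{"tx":0,"ty":0,"tz":0,"spin":-10.7,"claw":40},{"tx":0,"ty":0,"tz":0,"spin":-10.7,"claw":40},{"tx":0,"ty":0,"tz":0,"spin":-2.1,"claw":40},{"tx":0,"ty":0,"tz":0,"spin":0,"claw":40},{"tx":0,"ty":0,"tz":0,"spin":0,"claw":40}]'
python3 - <<'E'
from h import *
p=capture("wrist");crop(p,0,0,640,480,1,"w8.png")
go(.4285,-.3207,.0087,-9.1)
E
```

```text
time_s: 17.38
tcp_pos: [0.4284, -0.3207, 0.1493]
tcp_rot: [0.757, -0.654, -0.002, -0.0]
contact_force: [0.6, -0.2, 0.5]
opening: 0.468
time_s: 18.88
tcp_pos: [0.4291, -0.3194, 0.1497]
tcp_rot: [0.917, 0.4, -0.001, -0.002]
contact_force: [-0.3, 0.8, -0.3]
opening: 0.466
time_s: 19.62
tcp_pos: [0.4299, -0.3201, 0.1518]
tcp_rot: [0.761, 0.649, -0.0, -0.0]
contact_force: [-0.6, -0.8, -1.2]
opening: 0.464
t 19.68 tcp [ 0.43   -0.3202  0.152 ] x [0.159 0.987 0.   ] y [ 0.987 -0.159 -0.   ] z [-3.e-04  4.e-04 -1.e+00] q [-0.75  0.09  1.53  0.    1.53 -2.16] F [-0.3 -0.3 -1.4] op 39.9
spin -0.0 shift after spin [ -0.7  -1.3 143.3] before [ -0.7  -1.3 143.3]
```

View pics/w8.png

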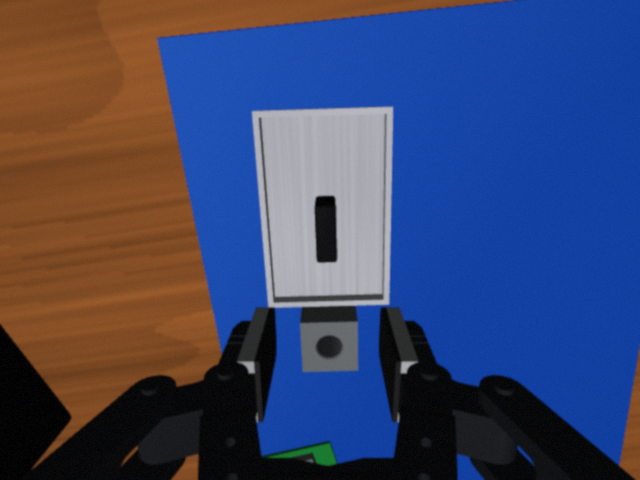

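Tray B is centred with its fin at (326,230) and about 1° of yaw error. Descending and gripping.

```bash
python3 -m pendant '[{"tx":-1,"ty":-1,"tz":40,"spin":0,"claw":40},{"tx":0,"ty":0,"tz":45,"spin":0,"claw":40},{"tx":0,"ty":0,"tz":30,"spin":0,"claw":40},{"tx":0,"ty":0,"tz":14,"spin":0,"claw":40},{"tx":0,"ty":0,"tz":10,"spin":0,"claw":40},{"tx":0,"ty":0,"tz":0,"spin":0,"claw":40},{"tx":0,"ty":0,"tz":0,"spin":0,"claw":40}]'
python3 - <<'E'
from h import *
go(.4285,-.3207,.0087,-9.1)
E
```

```text
time_s: 20.55
tcp_pos: [0.4298, -0.3218, 0.0147]
tcp_rot: [0.761, 0.649, 0.0, 0.001]
contact_force: [-0.5, -0.8, -0.1]
opening: 0.468
t 20.55 tcp [ 0.4298 -0.3218  0.0147] x [ 0.157  0.988 -0.001] y [ 0.988 -0.157  0.002] z [ 0.002  -0.0017 -1.    ] q [-0.75  0.2   1.69  0.    1.25 -2.16] F [-0.5 -0.8 -0.1] op 39.9
spin 0.0 shift after spin [ 0.9 -1.5  5.9] before [ 0.9 -1.5  5.9]
```

```bash
python3 -m pendant '[{"tx":1,"ty":-1,"tz":5,"spin":0,"claw":40},{"tx":0,"ty":0,"tz":0,"spin":0,"claw":40},{"tx":0,"ty":0,"tz":0,"spin":0,"claw":5},{"tx":0,"ty":0,"tz":0,"spin":0,"claw":5},{"tx":0,"ty":0,"tz":0,"spin":0,"claw":5},{"tx":0,"ty":0,"tz":0,"spin":0,"claw":5},{"tx":0,"ty":0,"tz":0,"spin":0,"claw":5}]' 80
python3 - <<'E'
from h import *
pose()
E
python3 -m pendant '[{"tx":0,"ty":0,"tz":-10,"spin":0,"claw":5},{"tx":0,"ty":0,"tz":-25,"spin":0,"claw":5},{"tx":0,"ty":0,"tz":-40,"spin":0,"claw":5},{"tx":0,"ty":0,"tz":-50,"spin":0,"claw":5},{"tx":0,"ty":0,"tz":-50,"spin":0,"claw":5},{"tx":0,"ty":0,"tz":-35,"spin":0,"claw":5},{"tx":0,"ty":0,"tz":-22,"spin":0,"claw":5},{"tx":0,"ty":0,"tz":0,"spin":0,"claw":5},{"tx":0,"ty":0,"tz":0,"spin":0,"claw":5}]'
python3 - <<'E'
from h import *
t,r=pose(); o=r[:,1]*.081
go(.5153-o[0],.0045-o[1],.24,-9.1)
p=capture("top");crop(p,150,140,490,350,2.35,"t9.png")
E
```

```text
time_s: 21.42
tcp_pos: [0.4283, -0.3202, 0.0087]
tcp_rot: [0.761, 0.649, 0.0, 0.0]
contact_force: [0.5, 0.5, 3.8]
opening: 0.153
t 21.43 tcp [ 0.4283 -0.3202  0.0087] x [ 0.157  0.988 -0.   ] y [ 0.988 -0.157  0.001] z [ 6.e-04 -5.e-04 -1.e+00] q [-0.75  0.21  1.7   0.    1.24 -2.16] F [0.5 0.5 3.8] op 13.1
time_s: 22.55
tcp_pos: [0.4275, -0.3194, 0.2385]
tcp_rot: [0.761, 0.649, -0.0, -0.002]
contact_force: [0.4, -0.5, -3.3]
opening: 0.148
t 22.55 tcp [ 0.4275 -0.3194  0.2385] x [0.157 0.988 0.002] y [ 0.988 -0.157 -0.003] z [-0.0023  0.0022 -1.    ] q [-0.75  0.05  1.39  0.    1.7  -2.16] F [ 0.4 -0.5 -3.3] op 12.6
t 22.55 tcp [ 0.4275 -0.3194  0.2385] x [0.157 0.988 0.002] y [ 0.988 -0.157 -0.003] z [-0.0023  0.0022 -1.    ] q [-0.75  0.05  1.39  0.    1.7  -2.16] F [ 0.4 -0.5 -3.3] op 12.6
spin 0.0 shift after spin [333.7 -45.5  -0.8] before [333.7 -45.3  -0.8]
```

View pics/t9.png

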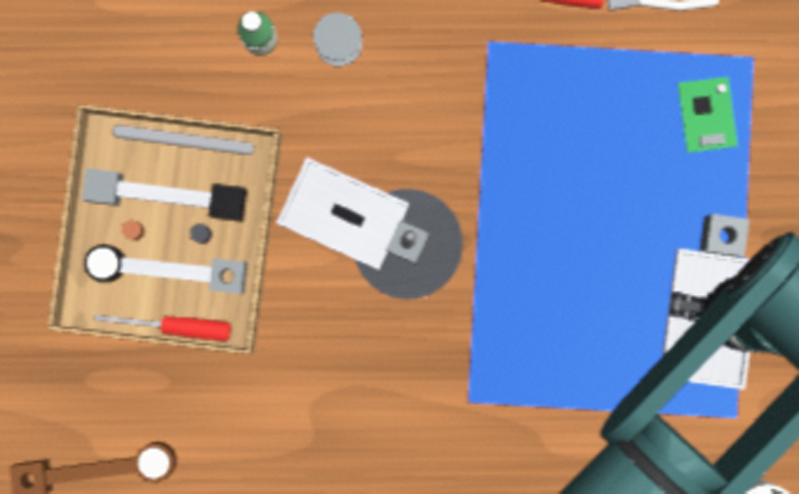

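Tray A was knocked and swung round the rod; it now points at crop (345,213) and is still on the rod. I'll carry B over and check A's height.

```bash
python3 -m pendant '[{"tx":30,"ty":-4,"tz":0,"spin":0,"claw":5},{"tx":45,"ty":-6,"tz":0,"spin":0,"claw":5},{"tx":45,"ty":-6,"tz":0,"spin":0,"claw":5},{"tx":45,"ty":-6,"tz":0,"spin":0,"claw":5},{"tx":45,"ty":-6,"tz":0,"spin":0,"claw":5},{"tx":45,"ty":-6,"tz":0,"spin":0,"claw":5},{"tx":45,"ty":-6,"tz":0,"spin":0,"claw":5},{"tx":24,"ty":-4,"tz":0,"spin":0,"claw":5},{"tx":10,"ty":-1,"tz":0,"spin":0,"claw":5},{"tx":0,"ty":0,"tz":0,"spin":0,"claw":5},{"tx":0,"ty":0,"tz":0,"spin":0,"claw":5},{"tx":0,"ty":0,"tz":0,"spin":0,"claw":5}]'
python3 - <<'E'
from h import *
t,r=pose(); o=r[:,1]*.081
go(.5153-o[0],.0045-o[1],.24,-9.1)
p=capture("top");crop(p,250,160,400,300,4.2,"t10.png");crop(p,310,225,340,250,25,"t10b.png")
s=capture("scene");crop(s,200,100,420,330,2.5,"s10.png")
W=cloud(p)
print(W[244:262:2,300:330:3,2].round(3))
E
```

```text
time_s: 24.1
tcp_pos: [0.4363, 0.016, 0.2402]
tcp_rot: [0.761, 0.648, -0.0, -0.0]
contact_force: [0.0, 0.9, -2.6]
opening: 0.15
t 24.1 tcp [0.4363 0.016  0.2402] x [ 0.159  0.987 -0.   ] y [ 0.987 -0.159 -0.   ] z [-3.e-04 -2.e-04 -1.e+00] q [-0.09 -0.17  1.6  -0.    1.71 -1.5 ] F [ 0.   0.9 -2.6] op 12.8
t 24.1 tcp [0.4363 0.016  0.2402] x [ 0.159  0.987 -0.   ] y [ 0.987 -0.159 -0.   ] z [-3.e-04 -2.e-04 -1.e+00] q [-0.09 -0.17  1.6  -0.    1.71 -1.5 ] F [ 0.   0.9 -2.6] op 12.8
spin -0.1 shift after spin [ 1.2 -1.2  0.2] before [ 1.2 -1.2  0.2]
[[0.023 0.021 0.024 0.246 0.246 0.063 0.273 0.273 0.276 0.27 ]
 [0.023 0.017 0.023 0.237 0.249 0.239 0.247 0.251 0.246 0.247]
 [0.585 0.57  0.249 0.239 0.245 0.24  0.239 0.239 0.24  0.242]
 [0.591 0.565 0.584 0.58  0.574 0.575 0.575 0.243 0.237 0.243]
 [0.59  0.551 0.589 0.586 0.585 0.585 0.586 0.583 0.58  0.58 ]
 [0.599 0.007 0.589 0.592 0.589 0.592 0.59  0.592 0.588 0.586]
 [0.595 0.004 0.597 0.594 0.596 0.596 0.594 0.592 0.592 0.594]
 [0.603 0.599 0.597 0.595 0.596 0.6   0.599 0.597 0.599 0.597]
 [0.602 0.602 0.6   0.602 0.598 0.597 0.601 0.601 0.601 0.595]]
```

View pics/t10.png

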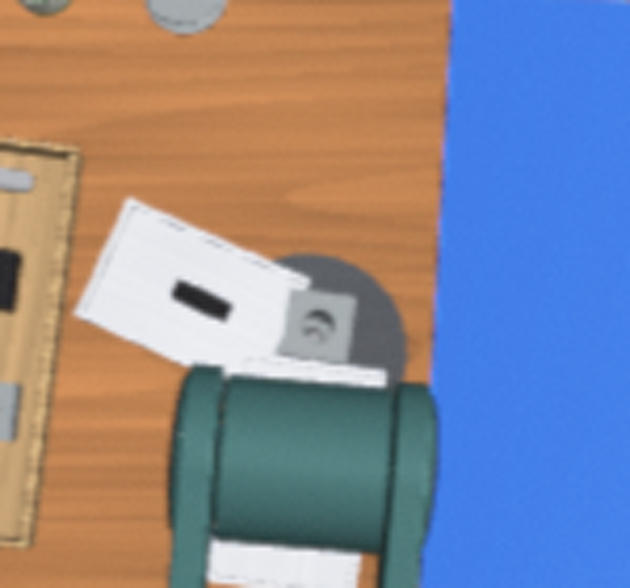

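View pics/t10b.png

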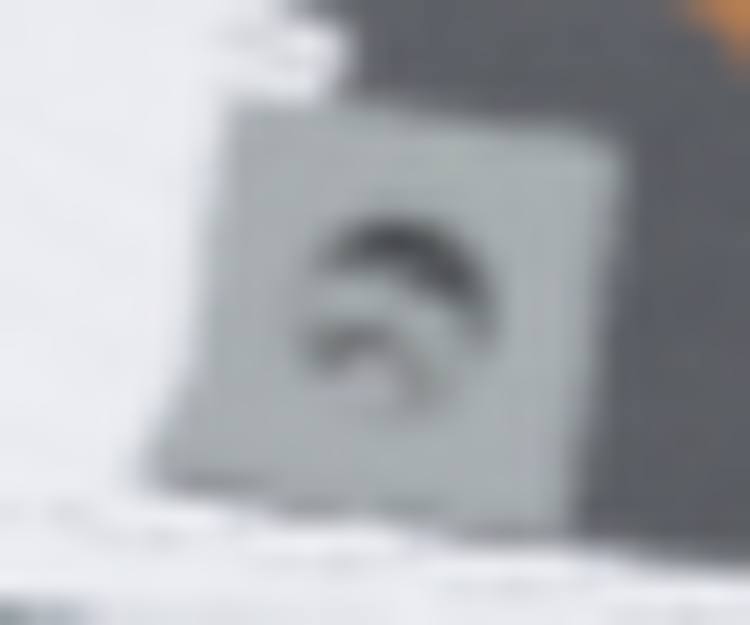

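View pics/s10.png

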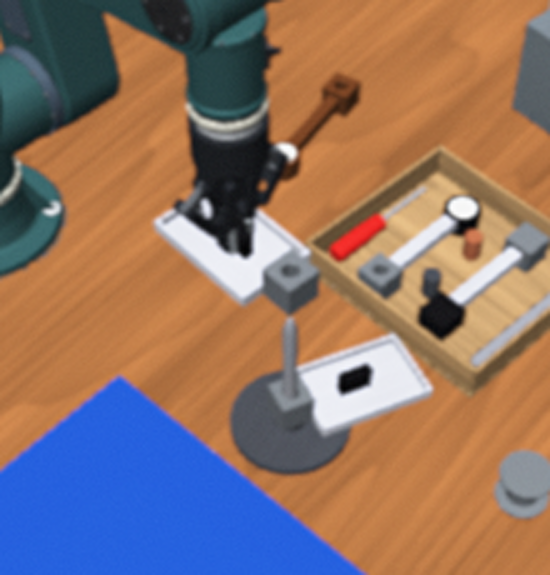

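Run:
```python
from h import *
p=capture("top")
a=np.array(w2p(p,(.5153,.0045,.19)));b=np.array(w2p(p,(.5153,.0045,.2726)));print((a-b)*25, 556.5/(1.657-.27)*25)
h=ray(p,310+398/25,225+305/25,.2726);t=ray(p,310+368/25,225+365/25,.19);print(h.round(4),t.round(4))
q,r=pose();print("shift needed tool mm",(r.T@(t-h)*1000).round(1))
```

```text
[-12.43687403  44.25033378] 10030.641672674838
[0.5189 0.0009 0.2726] [0.5175 0.0026 0.19  ]
t 24.25 tcp [0.4363 0.0164 0.2403] x [0.159 0.987 0.   ] y [ 0.987 -0.159  0.   ] z [ 1.e-04  0.e+00 -1.e+00] q [-0.09 -0.17  1.6   0.    1.71 -1.5 ] F [ 0.2 -1.  -2.7] op 12.5
shift needed tool mm [ 1.4 -1.7 82.6]
```

Both estimates agree on a shift of about tx +1.3, ty −1.4. Correcting, then engaging.

```bash
python3 -m pendant '[{"tx":1.3,"ty":-1.4,"tz":0,"spin":0,"claw":5},{"tx":0,"ty":0,"tz":8,"spin":0,"claw":5},{"tx":0,"ty":0,"tz":8,"spin":0,"claw":5},{"tx":0,"ty":0,"tz":8,"spin":0,"claw":5},{"tx":0,"ty":0,"tz":8,"spin":0,"claw":5},{"tx":0,"ty":0,"tz":8,"spin":0,"claw":5},{"tx":0,"ty":0,"tz":8,"spin":0,"claw":5},{"tx":0,"ty":0,"tz":5,"spin":0,"claw":5},{"tx":0,"ty":0,"tz":0,"spin":0,"claw":5},{"tx":0,"ty":0,"tz":0,"spin":0,"claw":5}]'
python3 - <<'E'
from h import *
p=capture("top");crop(p,300,215,350,260,12,"t11.png")
pose()
E
```

```text
time_s: 25.5
tcp_pos: [0.4353, 0.0184, 0.1876]
tcp_rot: [0.761, 0.649, 0.0, 0.0]
contact_force: [0.3, -0.5, -2.1]
opening: 0.154
t 25.55 tcp [0.4353 0.0184 0.1877] x [0.157 0.988 0.   ] y [ 0.988 -0.157  0.001] z [ 0.001  0.    -1.   ] q [-0.09 -0.16  1.7   0.    1.6  -1.5 ] F [ 0.5  0.2 -2.2] op 12.9
```

View pics/t11.png

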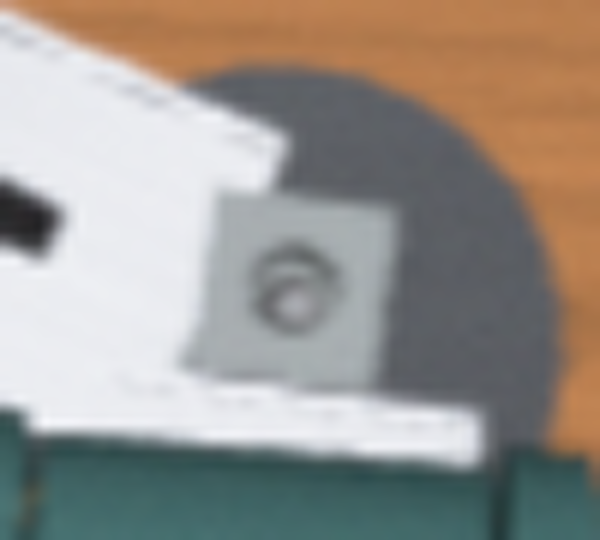

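Engaged: the tip shows at (293,300) inside the hole. Sliding down 115 mm, then finishing gently.

```bash
python3 -m pendant '[{"tx":0,"ty":0,"tz":6,"spin":0,"claw":5},{"tx":0,"ty":0,"tz":6,"spin":0,"claw":5},{"tx":0,"ty":0,"tz":6,"spin":0,"claw":5},{"tx":0,"ty":0,"tz":6,"spin":0,"claw":5},{"tx":0,"ty":0,"tz":8,"spin":0,"claw":5},{"tx":0,"ty":0,"tz":8,"spin":0,"claw":5},{"tx":0,"ty":0,"tz":0,"spin":0,"claw":5}]'
python3 -m pendant '[{"tx":0,"ty":0,"tz":10,"spin":0,"claw":5},{"tx":0,"ty":0,"tz":10,"spin":0,"claw":5},{"tx":0,"ty":0,"tz":10,"spin":0,"claw":5},{"tx":0,"ty":0,"tz":10,"spin":0,"claw":5},{"tx":0,"ty":0,"tz":10,"spin":0,"claw":5},{"tx":0,"ty":0,"tz":10,"spin":0,"claw":5},{"tx":0,"ty":0,"tz":0,"spin":0,"claw":5},{"tx":0,"ty":0,"tz":0,"spin":0,"claw":5}]'
```

```text
time_s: 26.42
tcp_pos: [0.4341, 0.0185, 0.1457]
tcp_rot: [0.761, 0.649, -0.001, -0.001]
contact_force: [-3.0, -0.5, -3.9]
opening: 0.147
time_s: 27.42
tcp_pos: [0.4342, 0.0185, 0.0865]
tcp_rot: [0.761, 0.649, -0.001, -0.001]
contact_force: [-4.1, -0.7, -4.9]
opening: 0.152
```

```bash
python3 -m pendant '[{"tx":0,"ty":-0.8,"tz":5,"spin":0,"claw":5},{"tx":0,"ty":0,"tz":5,"spin":0,"claw":5},{"tx":0,"ty":0,"tz":5,"spin":0,"claw":5},{"tx":0,"ty":0,"tz":2,"spin":0,"claw":5},{"tx":0,"ty":0,"tz":0,"spin":0,"claw":5}]'
python3 -m pendant '[{"tx":0,"ty":0,"tz":2,"spin":0,"claw":5},{"tx":0,"ty":0,"tz":2,"spin":0,"claw":5},{"tx":0,"ty":0,"tz":1,"spin":0,"claw":5},{"tx":0,"ty":0,"tz":0,"spin":0,"claw":5},{"tx":0,"ty":0,"tz":0,"spin":0,"claw":5}]'
```

```text
time_s: 28.05
tcp_pos: [0.4342, 0.0184, 0.071]
tcp_rot: [0.761, 0.649, -0.0, 0.0]
contact_force: [-5.9, -0.8, -0.4]
opening: 0.15
time_s: 28.68
tcp_pos: [0.4342, 0.0184, 0.0673]
tcp_rot: [0.761, 0.649, -0.0, 0.0]
contact_force: [-9.3, 0.1, 6.3]
opening: 0.149
```

```bash
python3 -m pendant '[{"tx":0,"ty":-0.8,"tz":1,"spin":0,"claw":5},{"tx":0,"ty":0,"tz":1,"spin":0,"claw":5},{"tx":0,"ty":0,"tz":0,"spin":0,"claw":5},{"tx":0,"ty":0,"tz":0,"spin":0,"claw":5}]'
python3 -m pendant '[{"tx":0,"ty":-0.5,"tz":1,"spin":0,"claw":5},{"tx":0,"ty":0,"tz":1,"spin":0,"claw":5},{"tx":0,"ty":0,"tz":0,"spin":0,"claw":5},{"tx":0,"ty":0,"tz":0,"spin":0,"claw":5}]'
```

```text
time_s: 29.18
tcp_pos: [0.4342, 0.0183, 0.0664]
tcp_rot: [0.761, 0.649, 0.001, 0.001]
contact_force: [-10.9, 0.1, 10.4]
opening: 0.149
time_s: 29.68
tcp_pos: [0.4341, 0.0186, 0.0648]
tcp_rot: [0.761, 0.649, 0.001, 0.001]
contact_force: [-10.9, -0.2, 12.9]
opening: 0.15
```

At home height (underside ≈ 59–60 mm) with 13 N. Release and rise.

```bash
python3 -m pendant '[{"tx":0,"ty":0,"tz":-2,"spin":0,"claw":40},{"tx":0,"ty":0,"tz":0,"spin":0,"claw":40},{"tx":0,"ty":0,"tz":0,"spin":0,"claw":40},{"tx":0,"ty":0,"tz":-15,"spin":0,"claw":40},{"tx":0,"ty":0,"tz":-40,"spin":0,"claw":40},{"tx":0,"ty":0,"tz":-55,"spin":0,"claw":40},{"tx":0,"ty":0,"tz":-55,"spin":0,"claw":40},{"tx":0,"ty":0,"tz":-30,"spin":0,"claw":40},{"tx":0,"ty":0,"tz":0,"spin":0,"claw":40},{"tx":0,"ty":0,"tz":0,"spin":0,"claw":40}]'
python3 - <<'E'
from h import *
p=capture("top");crop(p,150,140,490,350,2.35,"t12.png")
s=capture("scene");crop(s,200,100,420,330,2.5,"s12.png")
W=cloud(p);print(W[234:254:2,312:336:2,2].round(3))
pose()
E
```

```text
time_s: 30.92
tcp_pos: [0.4326, 0.0188, 0.2576]
tcp_rot: [0.761, 0.649, -0.0, -0.0]
contact_force: [-0.9, -0.4, -0.6]
opening: 0.469
[[0.03  0.023 0.024 0.022 0.064 0.012 0.011 0.015 0.014 0.007 0.012 0.014]
 [0.023 0.035 0.024 0.102 0.104 0.095 0.101 0.102 0.101 0.101 0.012 0.015]
 [0.022 0.02  0.024 0.095 0.098 0.099 0.175   nan 0.097 0.102 0.005 0.016]
 [0.023 0.025 0.029 0.104 0.105 0.179 0.19  0.185 0.102 0.102 0.057 0.007]
 [0.029 0.025 0.065 0.106 0.096 0.179 0.189 0.178 0.091 0.099 0.012 0.005]
 [0.029 0.021 0.099 0.105 0.101 0.094 0.146 0.061 0.102 0.102 0.011 0.012]
 [0.036 0.041 0.105 0.106 0.099 0.097 0.102 0.097 0.104 0.094 0.014 0.009]
 [0.08  0.082 0.098 0.098 0.098 0.1   0.097 0.108 0.102 0.015 0.014 0.009]
 [0.066 0.062 0.059 0.064 0.079 0.078 0.077 0.075 0.1   0.016 0.01  0.012]
 [0.596 0.594 0.599 0.592 0.59  0.592 0.587 0.585 0.066 0.063 0.062 0.075]]
t 31.02 tcp [0.4322 0.0188 0.2565] x [ 0.157  0.988 -0.   ] y [ 0.988 -0.157 -0.003] z [-3.4e-03  4.0e-04 -1.0e+00] q [-0.09 -0.18  1.58  0.    1.75 -1.5 ] F [-0.9  0.1  0.4] op 39.8
```

View pics/t12.png

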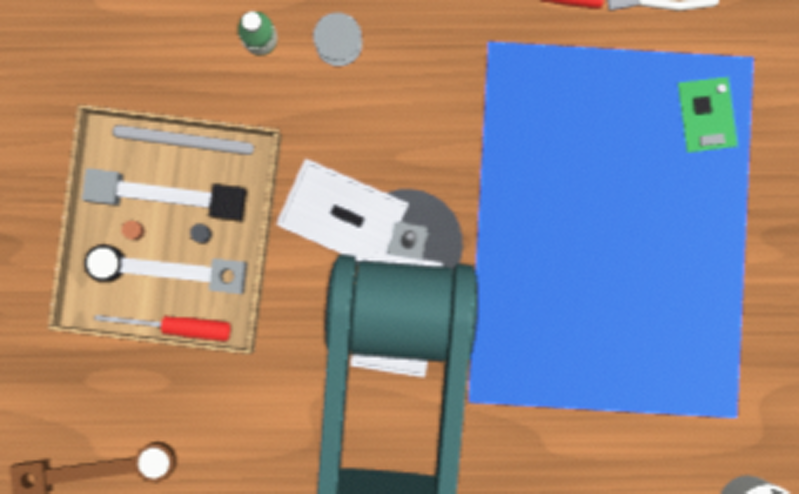

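View pics/s12.png

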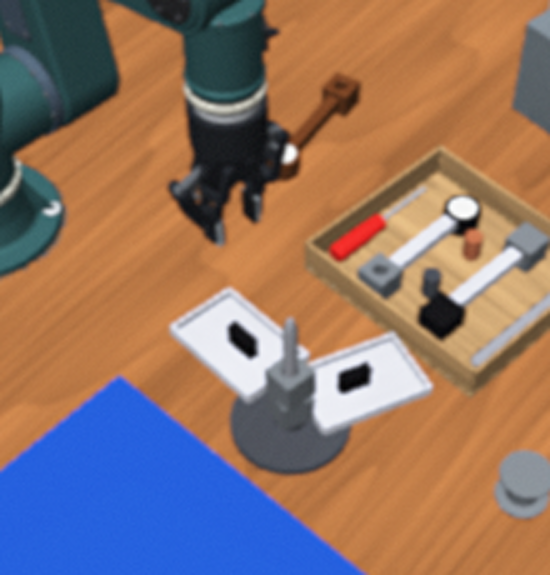

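Both trays are down. I'll check heights with medians, then plan the lamp grasp.

Run:
```python
from h import *
Z=[];
for _ in range(3):
    p=capture("top");W=cloud(p);Z.append(W)
W=np.nanmedian(Z,0)
x,y,z=W[...,0],W[...,1],W[...,2]
d=np.hypot(x-.516,y-.004)
k=(z>.085)&(z<.115)&(d<.026)&(d>.009);print("hub top",np.median(z[k]),k.sum(),z[k].std())
k=(z<.02)&(d<.066)&(d>.03);print("base",np.median(z[k]),k.sum())
k=(abs(x-.55)<.1)&(abs(y+.25)<.08);print("mat",np.median(z[k]))
crop(p,165,180,275,295,6,"t13.png")
h=ray(p,246.6,257.,.041);l=ray(p,193.4,252.3,.035)
h0=h[:2]; dirn=(l-h)[:2]/np.hypot(*(l-h)[:2]); g=h0+.08*dirn; print(h,l,"grip",g)
az=np.degrees(np.arctan2(-dirn[1],-dirn[0]));print(az)
go(g[0],g[1],.2,az)
```

```text
hub top 0.10103001356257335 162 0.0025810405232054275
base 0.012436884371457069 457
mat 0.0034835067082960025
[0.47650184 0.22706584 0.041     ] [0.49132758 0.3824655  0.035     ] grip [0.48409966 0.30670423]
-95.44974998600398
t 31.18 tcp [0.4324 0.0188 0.2569] x [ 0.157  0.988 -0.   ] y [ 0.988 -0.157 -0.003] z [-2.7e-03  3.0e-04 -1.0e+00] q [-0.09 -0.18  1.58  0.    1.75 -1.5 ] F [-0.2  0.  -0.1] op 40.1
spin 86.4 shift after spin [  24.2 -291.5   56.9] before [292.5   5.9  56.9]
```

View pics/t13.png

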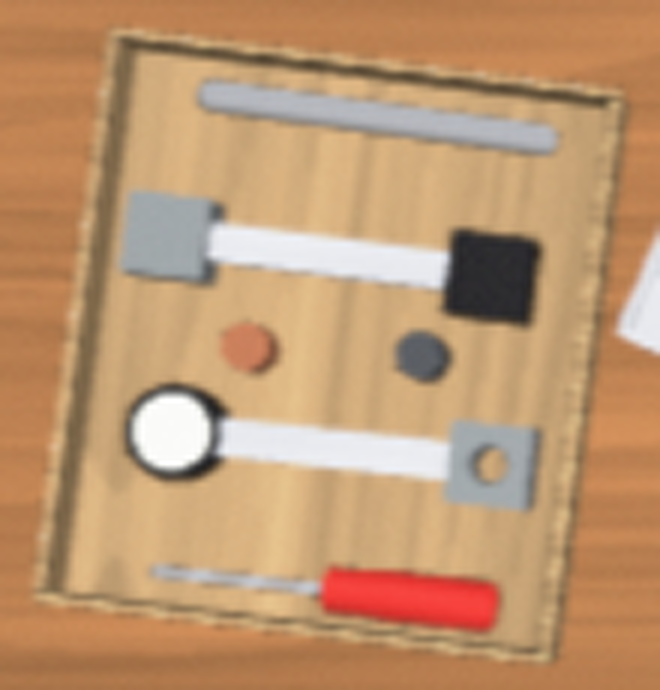

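```bash
python3 -m pendant '[{"tx":40,"ty":1,"tz":0,"spin":0,"claw":40},{"tx":42,"ty":1,"tz":0,"spin":0,"claw":40},{"tx":42,"ty":1,"tz":0,"spin":0,"claw":40},{"tx":42,"ty":1,"tz":0,"spin":0,"claw":40},{"tx":42,"ty":1,"tz":20,"spin":0,"claw":40},{"tx":42,"ty":1,"tz":20,"spin":0,"claw":40},{"tx":42,"ty":0,"tz":57,"spin":0,"claw":40}]'
python3 -m pendant '[{"tx":0,"ty":0,"tz":0,"spin":10.7,"claw":40},{"tx":0,"ty":0,"tz":0,"spin":10.7,"claw":40},{"tx":0,"ty":0,"tz":0,"spin":10.7,"claw":40},{"tx":0,"ty":0,"tz":0,"spin":10.7,"claw":40},{"tx":0,"ty":0,"tz":0,"spin":10.7,"claw":40},{"tx":0,"ty":0,"tz":0,"spin":10.7,"claw":40},{"tx":0,"ty":0,"tz":0,"spin":10.7,"claw":40},{"tx":0,"ty":0,"tz":0,"spin":10.7,"claw":40},{"tx":0,"ty":0,"tz":0,"spin":0.8,"claw":40},{"tx":0,"ty":0,"tz":0,"spin":0,"claw":40},{"tx":0,"ty":0,"tz":0,"spin":0,"claw":40}]'
python3 - <<'E'
from h import *
p=capture("wrist");crop(p,0,0,640,480,1,"w14.png")
go(.4841,.3067,.01,-95.4)
E
```

```text
time_s: 32.05
tcp_pos: [0.4858, 0.3036, 0.1694]
tcp_rot: [0.761, 0.649, 0.003, 0.001]
contact_force: [-0.1, 0.0, -0.2]
opening: 0.468
time_s: 33.42
tcp_pos: [0.484, 0.3013, 0.1678]
tcp_rot: [0.999, -0.047, -0.0, 0.0]
contact_force: [-0.0, -0.1, 0.3]
opening: 0.466
t 33.48 tcp [0.484  0.3013 0.1679] x [ 0.996 -0.094 -0.   ] y [-0.094 -0.996 -0.   ] z [-1.e-04  1.e-04 -1.e+00] q [0.46 0.15 1.42 0.   1.56 0.55] F [ 0.3  0.1 -0.3] op 40.1
spin 0.0 shift after spin [ -0.4  -5.4 157.9] before [ -0.4  -5.4 157.9]
```

View pics/w14.png

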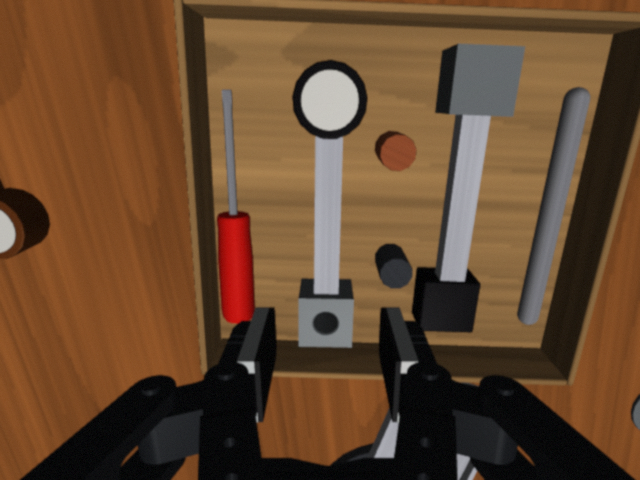

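The drilled hub at (326,323) and round lamp at (330,98) are aligned with the tool. The cans at (397,151) and (393,266) clear the finger spots. Descending.

```bash
python3 -m pendant '[{"tx":0,"ty":-5.4,"tz":40,"spin":0,"claw":34},{"tx":0,"ty":0,"tz":45,"spin":0,"claw":34},{"tx":0,"ty":0,"tz":35,"spin":0,"claw":34},{"tx":0,"ty":0,"tz":20,"spin":0,"claw":34},{"tx":0,"ty":0,"tz":8,"spin":0,"claw":34},{"tx":0,"ty":0,"tz":0,"spin":0,"claw":34},{"tx":0,"ty":0,"tz":0,"spin":0,"claw":34}]'
python3 - <<'E'
from h import *
go(.4841,.3067,.0105,-95.4)
E
```

```text
time_s: 34.35
tcp_pos: [0.4856, 0.3072, 0.0215]
tcp_rot: [0.999, -0.048, 0.001, -0.001]
contact_force: [0.0, -0.1, 0.0]
opening: 0.397
t 34.35 tcp [0.4856 0.3072 0.0215] x [ 0.995 -0.095  0.002] y [-0.095 -0.995 -0.002] z [ 0.0025  0.0013 -1.    ] q [0.47 0.27 1.59 0.   1.28 0.56] F [ 0.  -0.1  0. ] op 33.9
spin -0.0 shift after spin [-1.5  0.7 11. ] before [-1.5  0.7 11. ]
```

```bash
python3 -m pendant '[{"tx":-1,"ty":1,"tz":6,"spin":0,"claw":34},{"tx":0,"ty":0,"tz":3,"spin":0,"claw":34},{"tx":0,"ty":0,"tz":0,"spin":0,"claw":34},{"tx":0,"ty":0,"tz":0,"spin":0,"claw":8},{"tx":0,"ty":0,"tz":0,"spin":0,"claw":8},{"tx":0,"ty":0,"tz":0,"spin":0,"claw":8},{"tx":0,"ty":0,"tz":0,"spin":0,"claw":8},{"tx":0,"ty":0,"tz":0,"spin":0,"claw":8}]' 80
python3 - <<'E'
from h import *
pose()
E
python3 -m pendant '[{"tx":0,"ty":0,"tz":-10,"spin":0,"claw":8},{"tx":0,"ty":0,"tz":-25,"spin":0,"claw":8},{"tx":0,"ty":0,"tz":-40,"spin":0,"claw":8},{"tx":0,"ty":0,"tz":-50,"spin":0,"claw":8},{"tx":0,"ty":0,"tz":-50,"spin":0,"claw":8},{"tx":0,"ty":0,"tz":-35,"spin":0,"claw":8},{"tx":0,"ty":0,"tz":-20,"spin":0,"claw":8},{"tx":0,"ty":0,"tz":0,"spin":0,"claw":8},{"tx":0,"ty":0,"tz":0,"spin":0,"claw":8}]'
python3 - <<'E'
from h import *
t,r=pose(); o=r[:,1]*.080
go(.5155-o[0],.0045-o[1],.24,-95.4)
p=capture("top");crop(p,150,140,490,350,2.35,"t15.png")
E
```

```text
time_s: 35.35
tcp_pos: [0.4838, 0.3059, 0.0114]
tcp_rot: [0.999, -0.048, 0.0, -0.0]
contact_force: [0.5, 0.1, 1.0]
opening: 0.192
t 35.35 tcp [0.4838 0.3059 0.0114] x [ 0.995 -0.095  0.001] y [-0.095 -0.995 -0.   ] z [ 6.e-04  4.e-04 -1.e+00] q [0.46 0.28 1.6  0.   1.26 0.56] F [0.5 0.1 1. ] op 16.4
time_s: 36.48
tcp_pos: [0.4829, 0.3055, 0.2394]
tcp_rot: [0.999, -0.048, -0.001, 0.001]
contact_force: [0.3, 0.1, -1.5]
opening: 0.19
t 36.48 tcp [0.4829 0.3055 0.2394] x [ 0.995 -0.095 -0.002] y [-0.095 -0.995  0.001] z [-0.0024 -0.0012 -1.    ] q [0.46 0.14 1.3  0.   1.71 0.56] F [ 0.3  0.1 -1.5] op 16.2
t 36.48 tcp [0.4829 0.3055 0.2394] x [ 0.995 -0.095 -0.002] y [-0.095 -0.995  0.001] z [-0.0024 -0.0012 -1.    ] q [0.46 0.14 1.3  0.   1.71 0.56] F [ 0.3  0.1 -1.5] op 16.2
spin -0.1 shift after spin [ 60.9 216.6  -0.4] before [ 61.1 216.5  -0.4]
```

View pics/t15.png

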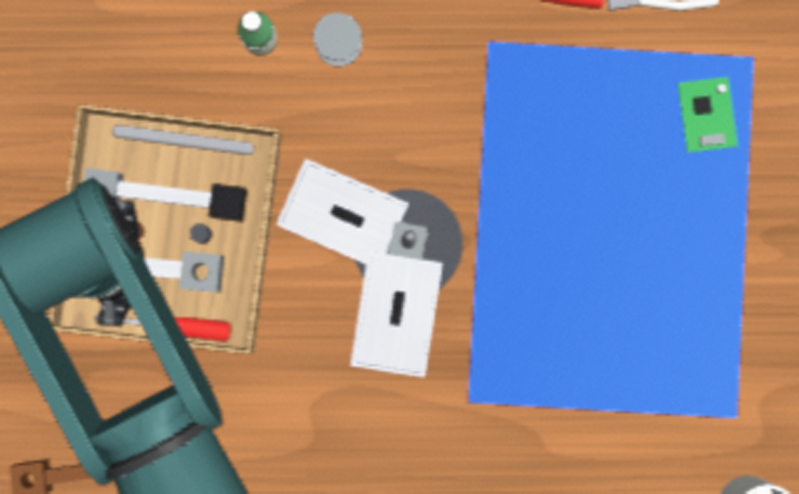

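The lamp arm is held level, with its hub hole at crop (200,272). The trays are in place. Moving over the rod.

```bash
python3 -m pendant '[{"tx":8,"ty":28,"tz":0,"spin":0,"claw":8},{"tx":11,"ty":40,"tz":0,"spin":0,"claw":8},{"tx":11,"ty":40,"tz":0,"spin":0,"claw":8},{"tx":11,"ty":40,"tz":0,"spin":0,"claw":8},{"tx":11,"ty":38,"tz":0,"spin":0,"claw":8},{"tx":6,"ty":20,"tz":0,"spin":0,"claw":8},{"tx":3,"ty":10.5,"tz":0,"spin":0,"claw":8},{"tx":0,"ty":0,"tz":0,"spin":0,"claw":8},{"tx":0,"ty":0,"tz":0,"spin":0,"claw":8},{"tx":0,"ty":0,"tz":0,"spin":0,"claw":8}]'
python3 - <<'E'
from h import *
t,r=pose(); o=r[:,1]*.080
go(.5155-o[0],.0045-o[1],.24,-95.4)
p=capture("top");crop(p,270,190,370,290,6,"t16.png");crop(p,310,225,340,250,25,"t16b.png")
E
```

```text
time_s: 37.78
tcp_pos: [0.5235, 0.0854, 0.241]
tcp_rot: [0.999, -0.047, -0.0, -0.0]
contact_force: [-0.4, 0.1, -0.8]
opening: 0.189
t 37.77 tcp [0.5235 0.0854 0.241 ] x [ 0.996 -0.094 -0.   ] y [-0.094 -0.996 -0.   ] z [-1.e-04  3.e-04 -1.e+00] q [0.05 0.04 1.4  0.   1.7  0.15] F [-0.4  0.1 -0.8] op 16.2
t 37.77 tcp [0.5235 0.0854 0.241 ] x [ 0.996 -0.094 -0.   ] y [-0.094 -0.996 -0.   ] z [-1.e-04  3.e-04 -1.e+00] q [0.05 0.04 1.4  0.   1.7  0.15] F [-0.4  0.1 -0.8] op 16.2
spin 0.0 shift after spin [-0.4  1.3  1. ] before [-0.4  1.3  1. ]
```

View pics/t16.png

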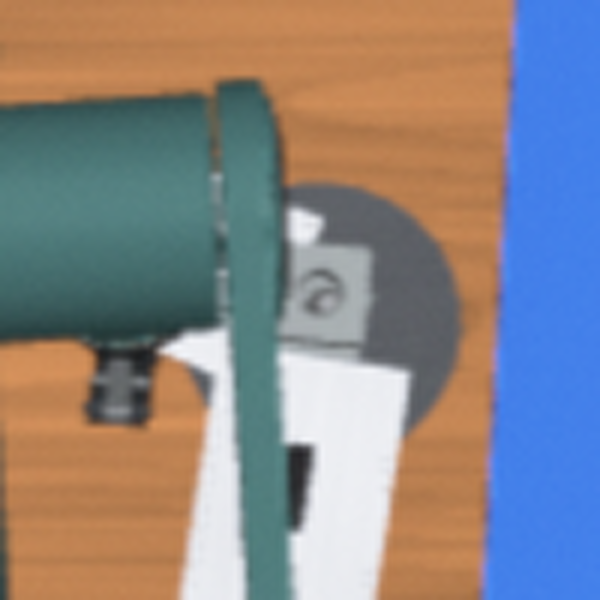

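View pics/t16b.png

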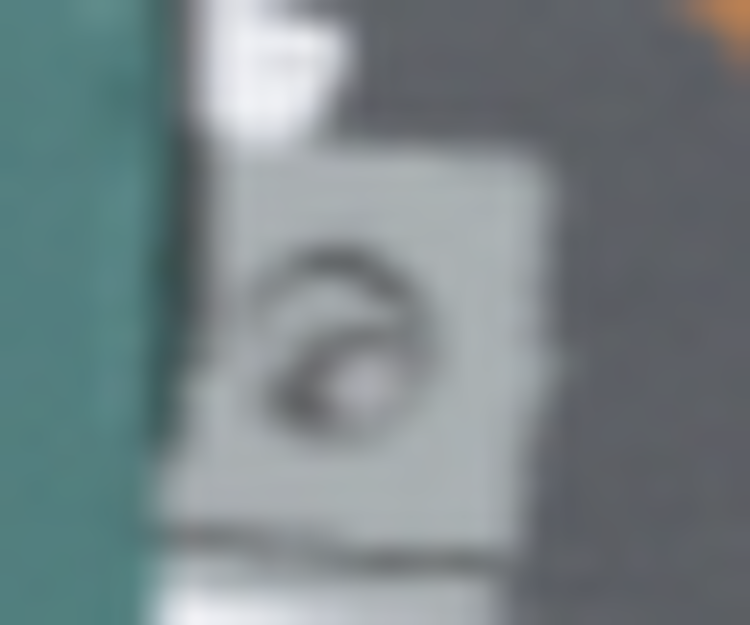

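Run:
```python
from h import *
p=capture("top")
h=ray(p,310+342/25,225+342/25,.2706);t=ray(p,310+365/25,225+378/25,.19);print(h.round(4),t.round(4))
q,r=pose();print("shift needed tool mm",(r.T@(t-h)*1000).round(1))
```

```text
[0.5154 0.0065 0.2706] [0.5161 0.0029 0.19  ]
t 37.88 tcp [0.5236 0.0851 0.2411] x [ 0.996 -0.094  0.   ] y [-0.094 -0.996 -0.   ] z [ 2.e-04  2.e-04 -1.e+00] q [0.05 0.04 1.4  0.   1.7  0.15] F [-0.2  0.3 -1.5] op 16.4
shift needed tool mm [ 1.1  3.5 80.6]
```

```bash
python3 -m pendant '[{"tx":0.3,"ty":2,"tz":0,"spin":0,"claw":8},{"tx":0,"ty":0,"tz":8,"spin":0,"claw":8},{"tx":0,"ty":0,"tz":8,"spin":0,"claw":8},{"tx":0,"ty":0,"tz":8,"spin":0,"claw":8},{"tx":0,"ty":0,"tz":8,"spin":0,"claw":8},{"tx":0,"ty":0,"tz":8,"spin":0,"claw":8},{"tx":0,"ty":0,"tz":6,"spin":0,"claw":8},{"tx":0,"ty":0,"tz":5,"spin":0,"claw":8},{"tx":0,"ty":0,"tz":0,"spin":0,"claw":8},{"tx":0,"ty":0,"tz":0,"spin":0,"claw":8}]'
python3 - <<'E'
from h import *
p=capture("top");crop(p,300,215,350,260,12,"t17.png")
pose()
E
```

```text
time_s: 39.12
tcp_pos: [0.524, 0.0825, 0.1904]
tcp_rot: [0.999, -0.048, 0.0, -0.0]
contact_force: [0.3, 0.8, -2.4]
opening: 0.19
t 39.17 tcp [0.524  0.0825 0.1904] x [ 0.995 -0.095  0.001] y [-0.095 -0.995 -0.   ] z [ 9.e-04  1.e-04 -1.e+00] q [0.05 0.05 1.49 0.   1.6  0.14] F [ 0.   0.4 -1.8] op 16.5
```

View pics/t17.png

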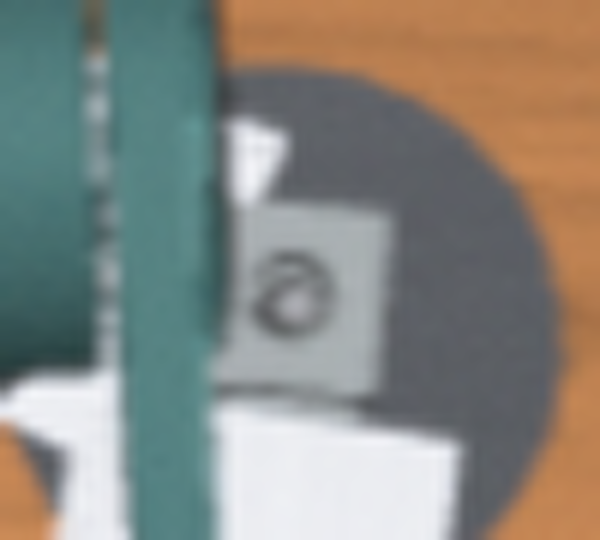

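Engaged, with the tip at (300,300) in the hole. Sliding down.

```bash
python3 -m pendant '[{"tx":0,"ty":0,"tz":5,"spin":0,"claw":8},{"tx":0,"ty":0,"tz":5,"spin":0,"claw":8},{"tx":0,"ty":0,"tz":5,"spin":0,"claw":8},{"tx":0,"ty":0,"tz":5,"spin":0,"claw":8},{"tx":0,"ty":0,"tz":5,"spin":0,"claw":8},{"tx":0,"ty":0,"tz":5,"spin":0,"claw":8},{"tx":0,"ty":0,"tz":0,"spin":0,"claw":8}]'
python3 -m pendant '[{"tx":0,"ty":0,"tz":7,"spin":0,"claw":8},{"tx":0,"ty":0,"tz":7,"spin":0,"claw":8},{"tx":0,"ty":0,"tz":7,"spin":0,"claw":8},{"tx":0,"ty":0,"tz":7,"spin":0,"claw":8},{"tx":0,"ty":0,"tz":7,"spin":0,"claw":8},{"tx":0,"ty":0,"tz":5,"spin":0,"claw":8},{"tx":0,"ty":0,"tz":0,"spin":0,"claw":8},{"tx":0,"ty":0,"tz":0,"spin":0,"claw":8}]'
```

```text
time_s: 40.05
tcp_pos: [0.5234, 0.0824, 0.1593]
tcp_rot: [0.999, -0.048, -0.001, 0.0]
contact_force: [-0.7, -0.0, -2.6]
opening: 0.192
time_s: 41.05
tcp_pos: [0.5236, 0.0824, 0.1199]
tcp_rot: [0.999, -0.048, -0.0, -0.0]
contact_force: [-0.5, -0.7, -2.4]
opening: 0.189
```

```bash
python3 -m pendant '[{"tx":0,"ty":0,"tz":4,"spin":0,"claw":8},{"tx":0,"ty":0,"tz":4,"spin":0,"claw":8},{"tx":0,"ty":0,"tz":2,"spin":0,"claw":8},{"tx":0,"ty":0,"tz":0,"spin":0,"claw":8}]'
python3 -m pendant '[{"tx":0,"ty":0,"tz":2,"spin":0,"claw":8},{"tx":0,"ty":0,"tz":2,"spin":0,"claw":8},{"tx":0,"ty":0,"tz":0,"spin":0,"claw":8},{"tx":0,"ty":0,"tz":0,"spin":0,"claw":8}]'
```

```text
time_s: 41.55
tcp_pos: [0.5237, 0.0824, 0.1098]
tcp_rot: [0.999, -0.048, -0.0, 0.0]
contact_force: [-0.4, -2.1, -2.7]
opening: 0.188
time_s: 42.05
tcp_pos: [0.524, 0.0823, 0.1065]
tcp_rot: [0.999, -0.048, 0.0, 0.0]
contact_force: [-1.4, -2.1, 2.5]
opening: 0.193
```

```bash
python3 -m pendant '[{"tx":0,"ty":0,"tz":1,"spin":0,"claw":8},{"tx":0,"ty":0,"tz":1,"spin":0,"claw":8},{"tx":0,"ty":0,"tz":0,"spin":0,"claw":8},{"tx":0,"ty":0,"tz":0,"spin":0,"claw":8}]'
python3 -m pendant '[{"tx":0,"ty":0,"tz":1,"spin":0,"claw":8},{"tx":0,"ty":0,"tz":0,"spin":0,"claw":8},{"tx":0,"ty":0,"tz":0,"spin":0,"claw":8}]'
```

```text
time_s: 42.55
tcp_pos: [0.5241, 0.0822, 0.1044]
tcp_rot: [0.999, -0.048, 0.001, 0.0]
contact_force: [-1.1, -3.0, 5.2]
opening: 0.194
time_s: 42.92
tcp_pos: [0.5242, 0.0821, 0.1038]
tcp_rot: [0.999, -0.048, 0.001, 0.0]
contact_force: [-1.7, -2.8, 5.8]
opening: 0.194
```

At home height (≈ 98 mm) with 6 N. Release, rise, and move away to the +y side.

```bash
python3 -m pendant '[{"tx":0,"ty":0,"tz":-1,"spin":0,"claw":40},{"tx":0,"ty":0,"tz":0,"spin":0,"claw":40},{"tx":0,"ty":0,"tz":0,"spin":0,"claw":40},{"tx":0,"ty":0,"tz":-15,"spin":0,"claw":40},{"tx":0,"ty":0,"tz":-40,"spin":0,"claw":40},{"tx":0,"ty":0,"tz":-55,"spin":0,"claw":40},{"tx":0,"ty":0,"tz":-45,"spin":0,"claw":40},{"tx":0,"ty":-50,"tz":0,"spin":0,"claw":40},{"tx":0,"ty":-50,"tz":0,"spin":0,"claw":40},{"tx":0,"ty":-50,"tz":0,"spin":0,"claw":40},{"tx":0,"ty":-50,"tz":0,"spin":0,"claw":40},{"tx":0,"ty":0,"tz":0,"spin":0,"claw":40}]'
python3 - <<'E'
from h import *
pose()
Z=[]
for _ in range(3):
    p=capture("top");Z.append(cloud(p))
crop(p,150,140,490,350,2.35,"t18.png")
s=capture("scene");crop(s,220,150,420,330,4,"s18.png")
W=np.nanmedian(Z,0);x,y,z=W[...,0],W[...,1],W[...,2]
d=np.hypot(x-.516,y-.004)
k=(z>.12)&(z<.155)&(d<.026)&(d>.009);print("lamp hub top (exp .134)",np.median(z[k]),k.sum())
k=(z>.085)&(z<.115)&(d<.03);print("hub below",np.median(z[k]) if k.any() else None,k.sum())
E
```

```text
time_s: 44.42
tcp_pos: [0.5423, 0.285, 0.2592]
tcp_rot: [0.999, -0.045, -0.0, -0.001]
contact_force: [0.2, -1.9, -0.2]
opening: 0.467
t 44.42 tcp [0.5423 0.285  0.2592] x [ 0.996 -0.09  -0.   ] y [-0.09  -0.996 -0.001] z [-1.0e-04  1.4e-03 -1.0e+00] q [0.39 0.22 1.16 0.   1.76 0.48] F [ 0.2 -1.9 -0.2] op 39.8
lamp hub top (exp .134) 0.13586850236312653 187
hub below 0.10181082057973112 12
```

View pics/t18.png

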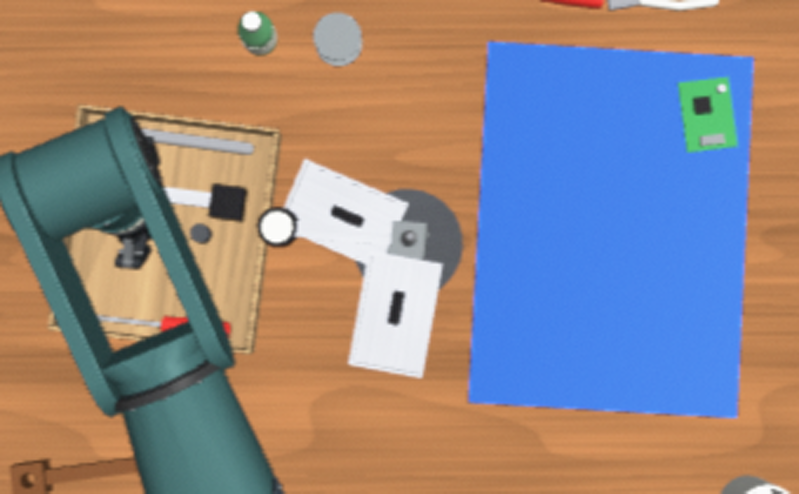

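View pics/s18.png

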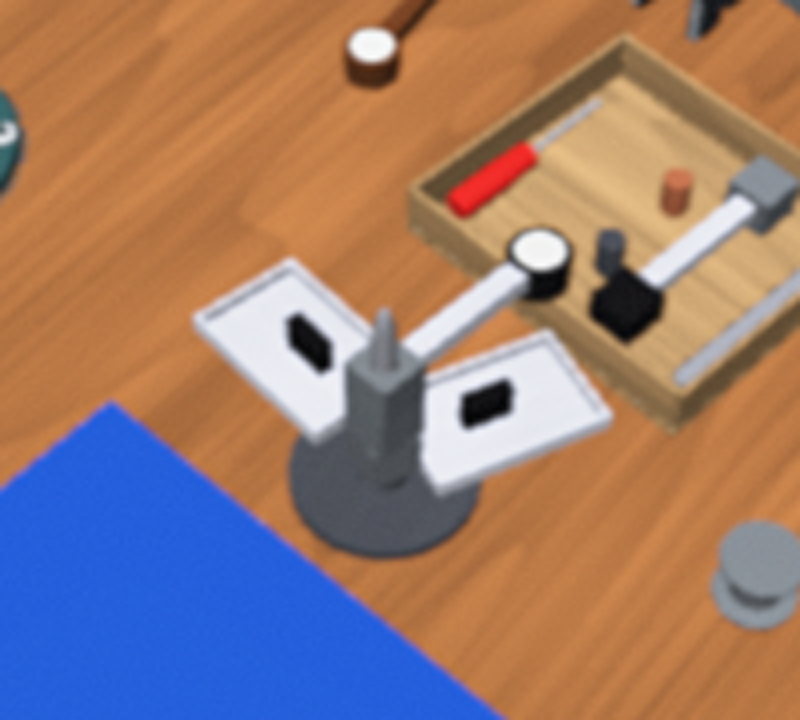

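Everything is stacked: the lamp hub top is at 135.9 mm against 134 ideal, there are no gaps, the spool and bottle are unmoved, and the gripper is clear. Handing in.

```bash
python3 -c "
from plant import bot
print(bot.finish_job())"
```

```text
the job is handed in; nothing more can be done
None
```

I put both trays on the mat (two were present) down the rod, one after the other. The drilled lamp arm from the crate is on top, and I handed the job in at about 45 s. `finish_job` gives no verdict, so the result is from my own measurements.

- **Heights:** the hub of the upper tray topped out at 101 mm (ideal 98) before the lamp went on. The lamp hub top is at 136 mm (ideal 134). I put the extra 2–3 mm down to the trays' droop, and the measurement noise is about as large.
- **Appearance:** the last pictures show no gaps between the hubs, the gripper open and well clear, and the spool and bottle where they started.
- **Tray knocked:** the first tray was swung round the rod after I let go of it. It stayed seated, so I left it there.
- **Disagreements:** the scene camera put the rod about 5 mm off the top and wrist cameras, so I did not use it for alignment. The last aligning shift for the lamp was a compromise of about 2 mm between the top camera and the robot's own readings. The lamp slid on with little side force.
- **Side force:** the second tray showed about 11 N sideways as it reached home, which went away on release.

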